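# Load a large cell into the spring test jig and wind the probe onto its cap

## Robot

A 6-joint arm with a two-finger parallel gripper is mounted at the origin on the work surface. World frame = base frame: x ahead of the robot, y to its left, z up, the work surface at z = 0. Lengths are in m, angles in rad, forces in N, time in s.
With the tool pointing down it reaches from about 0.35 to 0.975 m from the base axis. Payload 4.9 kg.
Tool frame: the origin (TCP) lies at the very end of the fingers, on their centre line; the grasp point (between the pads) lies 19 mm behind it; x points along the fingers, y is the direction in which the jaws open and shut, and the axes are right-handed (so a half turn about x gives the same grasp; the last joint's range is limited). The gripper opens to 85 mm and grips with 20 to 120 N. Pads are 22 mm wide; open, the fingers measure 114 mm over their backs; the gripper's body (76 mm by 85 mm) begins 54 mm behind the grasp point. The pads swing forward as they close: fully open they stand 13 mm farther back than shut.
Start: joints at [1.113, 0.053, 1.613, -0, 1.476, -0.119], TCP at [0.208, 0.589, 0.202] pointing down, gripper open.
Joint ranges: [-3.01, 3.01], [-1.01, 2.22], [0.06, 2.58], [-1.02, 4.17], [0.09, 2.62], [-3.14, 3.14]. Speed limits (rad/s): [2.57, 2.57, 3.14, 3.14, 3.14, 3.14].

## Interface

Orientations are given as a rotation vector (axis times angle).
In Python, from station import ctrl, get_image, calibration, finish_job, search_frame, cut_out, mark_of gives the robot as it stands. The module is installed in compiled form; this text tells all that it offers.
- The arm moves only by the tool arm_command, never from a script. Its argument "plan" is a list that holds one entry, the list of rows, each a list of 7 numbers: the shift along the tool's x, y, z in m, then the turn, a rotation vector about the tool's x, y, z in degrees, then the finger opening in m, from 0 to 0.0854. A call has 1 to 20 rows; each row shifts and turns the pose as measured when the row begins, along the tool's axes as they then stand; what a row does not reach is not made up. A row lasts 1/12 s, in which the tool goes at most 41.7 mm and 7.16 degrees, less where a joint would pass 70% of its speed; a pose out of reach is approached as far as the arm can. A call with a gripper value outside its range is refused whole. The fingers move at their own pace and stop on an object; "squeeze" is the grip in N (left out, the last holds). Time passes only in rows, so rows that do not move let the fingers close. It gives the time, the measured TCP pose, the force and the opening at its end, in the units of the state.
- ctrl.get_obs(): the state, without advancing time (a new reading comes with each control period).
- get_image(name): name is "scene" or "top"; returns the picture (480x640x3 uint8, red, green, blue); there is no depth.
- calibration(name): a dict with "fx", "fy", "cx", "cy" (pixels), "k1" (the pictures are not rectified: a ray, as slopes to the right and down, at radius r is drawn at 1 + k1 r^2 times it, then the intrinsics apply), "cam_to_world" (4x4, takes a point from camera to world coordinates). Camera axes: x right, y down, z forward; pixel columns grow to the right and rows downward; lengths in m; the calibration is good to about 2 mm. A picture is of the moment at which its call begins. calibration takes no time and is no camera call.
- finish_job(): hands the job in, once; it reports no verdict.
Trained networks look in the newest picture that a camera, given by its name, has taken for a name from the list of things; names that differ only in an ending like _2 or _b are one class to them, and where a whole thing is asked for, a point or a joint stands for the part that bears it (a point fixed in the world has none). Each returns a list of dicts, best first, with "conf" (0 to 1); they miss things now and then, are a little off and sometimes report something else, mostly with a low value. They report only what shows in the picture. A call takes as long as a camera call. They do not tell look-alikes from the thing itself.
- search_frame(camera, thing): "at" ([x, y, z] in m, in the coordinates of the camera as it stood for that picture, good to about 4 mm: the middle of the surface that is visible of it).
- cut_out(camera, thing): "mask" (480x640 bool, what is visible of it).
- mark_of(camera, thing): "at" ([x, y, z] in m, in the coordinates of the camera as it stood for that picture, good to about 4 mm: a listed point, or the origin of a listed thing).
The state is a dict: "t": time; "q": joint angles; "dq": joint speeds; "effort": joint torques, N m; "tool_pos": TCP position; "tool_rot": TCP orientation; "contact_force": force on the tool from outside, world axes, zero at the start; "wrist_torque": the same for the moment, N m; "opening": finger opening in m.
Only numpy, scipy, OpenCV 4.12 (cv2) and the standard library are available. Lean on these libraries where they do the work, as an engineer would, in place of code of your own. Each camera call takes 0.05 s, during which the arm holds its last target. There are 200 camera calls.

## Task

Put the blue cell from the wooden rack into the test jig: flat end first, tilted in under the black hood and pushed back against the coil spring contact, then drop its capped end in behind the orange end lip so that the cell lies level in its saddles. Then wind the handwheel clockwise until the brass probe presses on the cell's cap, stop as soon as you feel it so that the cell is not shoved back off the lip, and let go. Move the carriage only by its wheel, and leave the other things on the bench where they are.

Things in the scene. Friction and masses are not known exactly. Their poses are not given: they have to be found in the camera images.
- cell: The cell to load: blue cylinder, white band near its capped end, 33 mm in diameter, 134 mm long without its cap, about 0.28 kg. Origin at its centre, on its axis. Its own y axis runs along it: -y points to the capped end (steel cap 14 mm in diameter, 5 mm proud), +y to the flat end. It starts lying on the rack and may be rolled about its axis.
- cell_cap (a point): Outer face of the cell's cap, on the axis, 72 mm from the cell's centre.
- rack: Fixed wooden rack, base 70 x 120 x 10 mm, with two V saddles (each 12 mm long, centred 47 mm either side of the middle along its y axis) on which the cell lies, cell axis 40 mm above the table. Origin on the table under its middle. Between the saddles there is free space for fingers.
- jig: Fixed test jig, green base plate 110 x 420 x 12 mm. Origin on the table below the middle of the seated cell, z up, y along the seated cell's axis from handwheel and probe (-y) to spring head (+y). Jig distances below are in this frame. Two white V saddles (16 mm long at y = +45 and -45 mm, 40 mm wide, tops 56 mm above the table) carry the cell; between them only the plate lies below.
- seat (a point): Where the centre of the seated cell belongs: on the jig's centre line, 60 mm above the table, axes as the jig's. Seated, the cell's capped end points to the jig's -y with its shoulder against the lip's inner face, and its flat end bears on the spring contact.
- lip (a point): Middle of the upper inner edge of the orange end lip: inner face at jig y = -67 mm, top 64 mm above the table. The lip is 10 mm thick and 42 mm wide, with a 20 mm wide slot in its middle (floor 44 mm above the table) for the cap and the probe.
- hood_edge (a point): Middle of the lower front edge of the black hood of the spring head: a flat roof, 56 mm wide and 6 mm thick, underside 84.5 mm above the table, from jig y = +52 mm back to the head's block at y = +85 to +113 mm. It covers the flat end of the seated cell and is open at both sides.
- spring_contact_face (a point): Centre of the front face of the sprung contact (8 mm brass nose on an 18 mm disc, on a coil spring), on the seated cell's axis. Relaxed it stands at jig y = +57 mm, with the cell seated at +67 mm; pushed in, it meets a hard stop at +75 mm. Pushing takes 7 N at first and 0.7 N more per mm: 14 N seated, 19.5 N just before the hard stop.
- carriage: Blue carriage, 80 mm wide, 45 mm long, top 78 mm above the table. Origin: centre of its front face on the seated cell's axis. Winding the wheel clockwise seen from above slides it to jig +y, 10 mm per radian. From the face a brass probe 12 mm in diameter sticks out towards the cell by 17 to 27 mm; how far differs each time and is not measured. It meets the cap through the lip's slot.
- wheel_axis (a point): Centre of the handwheel on its upright axis (jig x = 0, y = -250 mm), 107 mm above the table. Black wheel, 116 mm in diameter, rim and spokes up to 117 mm above the table. It turns with a friction of 0.17 N m (3.4 N at the crank) and stays where it is left. When the probe meets the cap of a seated cell, the force at the crank rises to about 6 N.
- crank_grip (a point): A point on the axis of the red crank knob on the wheel: upright cylinder 22 mm in diameter, from 117 to 163 mm above the table, this point 144 mm above it, 50 mm from the wheel's axis. The knob spins freely on its own pin, so it can be carried round the circle with the gripper's heading unchanged.
- remote: Bystander: white remote control, 38 x 110 x 12 mm, origin under its middle.
- pliers: Bystander: blue-handled pliers, about 150 mm long and 16 mm high, origin on the table near the middle.
- mouse: Bystander: black computer mouse, 60 x 100 x 33 mm, origin under its middle.
- breadboard: Bystander: white breadboard with chips, 56 x 165 x 18 mm, origin under its middle.
- multimeter: Bystander: yellow multimeter lying flat, 85 x 170 x 47 mm, origin under its middle.
- keyboard: Bystander: black keyboard, 140 x 400 x 20 mm, origin under its middle.
Things that resemble listed ones, but are neither listed nor needed, are in the scene too. Of the things that look like the cell, the smaller one is meant.

How it is judged:
On the way:
1. the cell is seated: level in the saddles, shoulder at the lip, flat end on the spring, cap towards the probe, the probe not yet touching it (y of cell in the frame of seat between -0.002 and 0.003 m and x of cell in the frame of seat between -0.003 and 0.003 m and z of cell in the frame of seat between -0.003 and 0.003 m and angle between the y axis of cell and the y axis of jig, either way round below 0.05 rad and y of cell_cap in the frame of seat below -0.05 m and contact force between carriage and cell below 0.2 N), for 0.2 s.
At the end, for the whole second after the job is handed in: The cell lies seated in the jig (centre within 3 mm of its seat sideways and in height, along the axis within 2 mm, that is not shoved back off the lip by more than 2 mm; axis within 0.05 rad; cap towards the probe), the probe presses on the cap with 1.5 to 30 N, and all is at rest (y of cell in the frame of seat between -0.002 and 0.002 m and x of cell in the frame of seat between -0.003 and 0.003 m and z of cell in the frame of seat between -0.003 and 0.003 m and angle between the y axis of cell and the y axis of jig, either way round below 0.05 rad and y of cell_cap in the frame of seat below -0.05 m and contact force between carriage and cell between 1.5 and 30 N and linear speed of cell below 0.01 m/s and linear speed of carriage below 0.003 m/s); the robot touches nothing.
It fails at once if the probe is driven hard into the cell (over 40 N) (contact force between carriage and cell above 40 N).
It fails at once if the carriage is pushed directly by the robot (over 5 N) (contact force between any of the fingers, the arm and carriage above 5 N).
It fails at once if a bystander is moved by more than 30 mm (distance of any of remote, pliers, mouse, breadboard, multimeter, keyboard from where it was at the start of the episode above 0.03 m).
It also fails if it takes over 67 s, if anything falls off the work surface, if the arm or the gripper's body presses on something with over 40 N, if the wrist force passes 120 N, or if a joint passes its speed limit or range.

## Working session

There is one attempt and no reset: what is moved stays moved. The work goes in short steps, Python scripts to look and compute and a tool call to move; the robot and the scene stay as the last step left them, time stands still between calls to the robot, and variables do not carry over. Pictures are saved under pics/ and viewed, about 8 in all and at most 12, crops included, and the job is handed in when it is done.

Besides the shell and the picture viewer there is one more tool, called after "Emit:" by a JSON object that holds its "fn" and its "kwargs", one argument or row to a line. arm_command: Moves the arm, as the interface text tells. Its arguments: {"type":"object","properties":{"plan":{"type":"array","items":{"type":"array","items":{"type":"array","items":{"type":"number"}}}},"squeeze":{"type":"number"}},"required":["plan"]}

```bash
mkdir -p pics; cat > h.py <<'E'
import numpy as np, cv2
from scipy.spatial.transform import Rotation as R
from station import ctrl, get_image, calibration, finish_job, search_frame, cut_out, mark_of
def save(cam,name,crop=None,s=1):
    im=get_image(cam)[:,:,::-1]
    if crop: x0,y0,x1,y1=crop; im=im[y0:y1,x0:x1]
    im=cv2.resize(im,None,fx=s,fy=s,interpolation=cv2.INTER_CUBIC)
    cv2.imwrite('pics/'+name,im)
def w(cam,p):
    T=np.array(calibration(cam)['cam_to_world']); return T[:3,:3]@np.array(p)+T[:3,3]
def pix(cam,P):
    c=calibration(cam);T=np.linalg.inv(np.array(c['cam_to_world']));p=T[:3,:3]@np.array(P)+T[:3,3]
    a=p[:2]/p[2];a=a*(1+c['k1']*(a@a));return np.array([c['fx']*a[0]+c['cx'],c['fy']*a[1]+c['cy']])
def ray(cam,uv):
    c=calibration(cam);d=np.array([(uv[0]-c['cx'])/c['fx'],(uv[1]-c['cy'])/c['fy']]);a=d.copy()
    for _ in range(20): a=d/(1+c['k1']*(a@a))
    T=np.array(c['cam_to_world']);return T[:3,3],T[:3,:3]@np.array([a[0],a[1],1])
def atz(cam,uv,z):
    o,d=ray(cam,uv);return o+d*(z-o[2])/d[2]
E
python3 - <<'E'
from h import *
np.set_printoptions(precision=4,suppress=True)
for c in ('scene','top'):
    save(c,c+'1.png')
    k=calibration(c);print(c,k['fx'],k['k1'],np.array(k['cam_to_world']))
    for n in ['cell','cell_cap','rack','jig','seat','lip','hood_edge','spring_contact_face','carriage','wheel_axis','crank_grip']:
        for d in mark_of(c,n)[:3]: print(n,round(d['conf'],2),w(c,d['at']),pix(c,w(c,d['at'])).round())
o=ctrl.get_obs();print(o)
E
```

```text
scene 534.966042579419 -0.013772496922482558 [[ 0.0649  0.65   -0.7572  1.4712]
 [ 0.9978 -0.0299  0.0598 -0.0609]
 [ 0.0162 -0.7594 -0.6505  0.8756]
 [ 0.      0.      0.      1.    ]]
cell 0.92 [0.3401 0.3453 0.0195] [438. 207.]
cell 0.59 [0.5355 0.3994 0.0421] [481. 247.]
cell_cap 0.91 [0.4273 0.3819 0.0208] [460. 226.]
cell_cap 0.58 [0.6069 0.392  0.0373] [486. 270.]
rack 0.97 [ 0.5351  0.3971 -0.0049] [476. 262.]
jig 0.7 [0.5705 0.1045 0.0848] [362. 247.]
jig 0.67 [ 0.5772  0.0471 -0.0039] [335. 279.]
seat 0.65 [0.5727 0.1042 0.079 ] [361. 250.]
seat 0.64 [0.5777 0.0525 0.0603] [338. 258.]
seat 0.57 [0.605  0.3944 0.0394] [487. 268.]
lip 0.72 [ 0.5894 -0.0168  0.0611] [308. 263.]
hood_edge 0.89 [0.5702 0.1062 0.0852] [362. 247.]
spring_contact_face 0.41 [0.5749 0.1093 0.06  ] [363. 257.]
carriage 0.83 [ 0.5993 -0.1131  0.0583] [265. 268.]
carriage 0.44 [ 0.7433  0.0445 -0.0012] [341. 333.]
wheel_axis 0.96 [ 0.607  -0.2005  0.1055] [223. 256.]
crank_grip 0.78 [ 0.6474 -0.2205  0.1465] [210. 254.]
top 457.9559973855867 -0.008501876008988494 [[-0.0142 -0.9831  0.1827  0.4061]
 [-0.
[... 586 characters left out ...]
055 0.3954 0.0439] [131. 236.]
carriage 0.66 [ 0.5993 -0.109   0.0612] [354. 235.]
wheel_axis 0.9 [ 0.6079 -0.1943  0.1097] [396. 226.]
wheel_axis 0.22 [ 0.6524 -0.2218  0.1421] [411. 202.]
crank_grip 0.67 [ 0.6541 -0.2218  0.1412] [410. 201.]
{'t': 1.2, 'q': array([ 1.113 ,  0.0527,  1.6129, -0.    ,  1.476 , -0.119 ]), 'dq': array([ 0.0009,  0.0003,  0.0004,  0.0005,  0.0005, -0.0006]), 'effort': array([  0.0001, -39.3704, -37.0455,  -0.    ,   0.0006,  -0.    ]), 'tool_pos': array([0.2077, 0.5894, 0.2024]), 'tool_rot': array([ 0.2658,  1.5544, -0.2659]), 'contact_force': array([ 0.3556, -0.248 , -0.3085]), 'wrist_torque': array([ 0.0087, -0.0409, -0.0413]), 'opening': 0.08574265181110334}
```

```bash
ls pics
```

```text
scene1.png
top1.png
```

View pics/scene1.png

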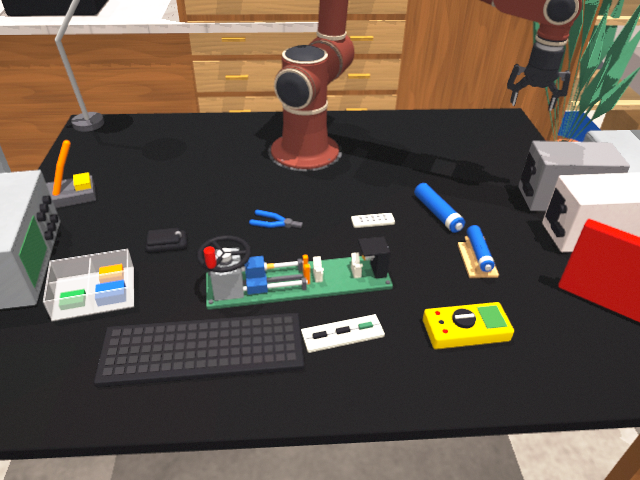

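View pics/top1.png

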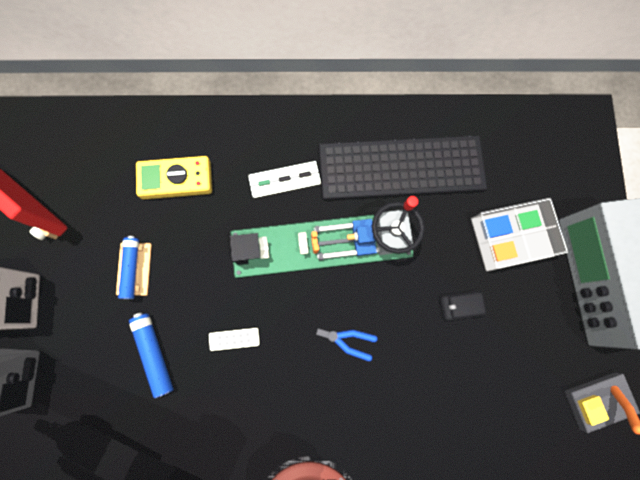

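The scene view shows two blue cylinders. The larger lies on the table at scene (440,207) / top (150,355), and the smaller lies on the wooden rack at scene (481,248) / top (128,268). I choose the smaller one on the rack, whose white band and cap point to +x. The jig is at scene (300,280), with the hood at (375,255), the lip at (306,268) and the red crank at (210,257). Next I measure the axes and check the choice in a crop.

```bash
python3 - <<'E'
from h import *
np.set_printoptions(precision=4,suppress=True)
def col(im,lo,hi): return cv2.inRange(cv2.cvtColor(im,cv2.COLOR_RGB2HSV),lo,hi)>0
def rect(cam,m,z):
    ys,xs=np.nonzero(m);P=np.array([atz(cam,(x,y),z)[:2] for x,y in zip(xs,ys)])
    return cv2.minAreaRect((P*1000).astype(np.float32)),P
rois={'top':(225,205,420,285),'scene':(200,230,400,310)}
cr={'top':(100,225,165,310),'scene':(450,215,510,285)}
out=[]
for c in ('top','scene'):
    im=get_image(c)
    g=col(im,(65,80,30),(90,255,255)); x0,y0,x1,y1=rois[c]; M=np.zeros_like(g);M[y0:y1,x0:x1]=1;g&=M
    n,l,s,_=cv2.connectedComponentsWithStats(g.astype(np.uint8)); 
    g=np.isin(l,[i for i in range(1,n) if s[i,4]>15]); print(c,'plate',rect(c,g,.012)[0],g.sum())
    x0,y0,x1,y1=cr[c]
    b=col(im,(100,100,60),(125,255,255));M=np.zeros_like(b);M[y0:y1,x0:x1]=1;b&=M
    r,P=rect(c,b,.04 if c=='top' else .045);print('blue',r)
    mu=P.mean(0);u,s,vt=np.linalg.svd(P-mu,full_matrices=False);print(' pca',mu,vt[0])
    for n in ['cell','rack']:
        for d in search_frame(c,n)[:2]: print(n,round(d['conf'],2),w(c,d['at']))
    a=im[y0-10:y1+10,x0-10:x1+10];out.append(cv2.resize(a,(300,300*a.shape[0]//a.shape[1]),interpolation=2))
    x0,y0,x1,y1=rois[c];a=im[y0-10:y1+10,x0-10:x1+10];out.append(cv2.resize(a,(490,490*a.shape[0]//a.shape[1]),interpolation=2))
C=np.zeros((600,800,3),np.uint8)
for i,a in enumerate(out):
    y=(i//2)*300;a=a[:300];C[y:y+a.shape[0],(i%2)*305:(i%2)*305+a.shape[1]]=a[:, :800-(i%2)*305]
cv2.imwrite('pics/crop2.png',C[:,:,::-1])
r=R.from_rotvec(ctrl.get_obs()['tool_rot']).as_matrix();print(r)
E
```

```text
Traceback (most recent call last):
  File "h.py", line 19, in atz
    o,d=ray(cam,uv);return o+d*(z-o[2])/d[2]
        ~~~^^^^^^^^
  File "h.py", line 15, in ray
    c=calibration(cam);d=np.array([(uv[0]-c['cx'])/c['fx'],(uv[1]-c['cy'])/c['fy']]);a=d.copy()
ValueError: time passes only in moves, steps and waits
```

```bash
sed -i 's/^def save/import functools\ncalibration=functools.lru_cache(None)(calibration)\ndef save/' h.py
cat > m.py <<'E'
from h import *
np.set_printoptions(precision=4,suppress=True)
def col(im,lo,hi): return cv2.inRange(cv2.cvtColor(im,cv2.COLOR_RGB2HSV),lo,hi)>0
def rect(cam,m,z):
    ys,xs=np.nonzero(m);P=np.array([atz(cam,(x,y),z)[:2] for x,y in zip(xs,ys)])
    return cv2.minAreaRect((P*1000).astype(np.float32)),P
rois={'top':(225,205,420,285),'scene':(200,230,400,310)}
cr={'top':(100,225,165,310),'scene':(450,215,510,285)}
out=[]
for c in ('top','scene'):
    im=get_image(c)
    g=col(im,(65,80,30),(90,255,255)); x0,y0,x1,y1=rois[c]; M=np.zeros_like(g);M[y0:y1,x0:x1]=1;g&=M
    n,l,s,_=cv2.connectedComponentsWithStats(g.astype(np.uint8)); 
    g=np.isin(l,[i for i in range(1,n) if s[i,4]>15]); print(c,'plate',rect(c,g,.012)[0],g.sum())
    x0,y0,x1,y1=cr[c]
    b=col(im,(100,100,60),(125,255,255));M=np.zeros_like(b);M[y0:y1,x0:x1]=1;b&=M
    r,P=rect(c,b,.04 if c=='top' else .045);print('blue',r)
    mu=P.mean(0);u,s,vt=np.linalg.svd(P-mu,full_matrices=False);print(' pca',mu,vt[0])
    for n in ['cell','rack']:
        for d in search_frame(c,n)[:2]: print(n,round(d['conf'],2),w(c,d['at']))
    a=im[y0-10:y1+10,x0-10:x1+10];out.append(cv2.resize(a,(300,300*a.shape[0]//a.shape[1]),interpolation=2))
    x0,y0,x1,y1=rois[c];a=im[y0-10:y1+10,x0-10:x1+10];out.append(cv2.resize(a,(490,490*a.shape[0]//a.shape[1]),interpolation=2))
C=np.zeros((600,800,3),np.uint8)
for i,a in enumerate(out):
    y=(i//2)*300;a=a[:300];C[y:y+a.shape[0],(i%2)*305:(i%2)*305+a.shape[1]]=a[:, :800-(i%2)*305]
cv2.imwrite('pics/crop2.png',C[:,:,::-1])
r=R.from_rotvec(ctrl.get_obs()['tool_rot']).as_matrix();print(r)
E
python3 m.py
```

```text
top plate ((587.80078125, -39.38423156738281), (114.07867431640625, 423.3361511230469), 6.088109493255615) 4144
blue ((533.8953247070312, 401.03558349609375), (37.84433364868164, 138.3466033935547), 89.00164794921875)
 pca [0.5248 0.4003] [-0.9997  0.0259]
cell 0.95 [0.3442 0.3387 0.0408]
cell 0.73 [0.5238 0.3929 0.0531]
rack 0.86 [0.5283 0.3771 0.0098]
scene plate ((593.9678344726562, -39.122833251953125), (120.56575012207031, 419.7982177734375), 6.145087242126465) 3580
blue ((517.6834716796875, 377.878173828125), (76.61123657226562, 196.6583709716797), 88.31403350830078)
 pca [0.5117 0.3901] [0.9907 0.1362]
cell 0.97 [0.5462 0.3917 0.0514]
cell 0.61 [0.3627 0.3417 0.0355]
rack 0.93 [0.5527 0.3812 0.0067]
rack 0.3 [0.5518 0.3892 0.0514]
[[-0.      0.3323  0.9432]
 [ 0.      0.9432 -0.3323]
 [-1.      0.     -0.    ]]
```

View pics/crop2.png

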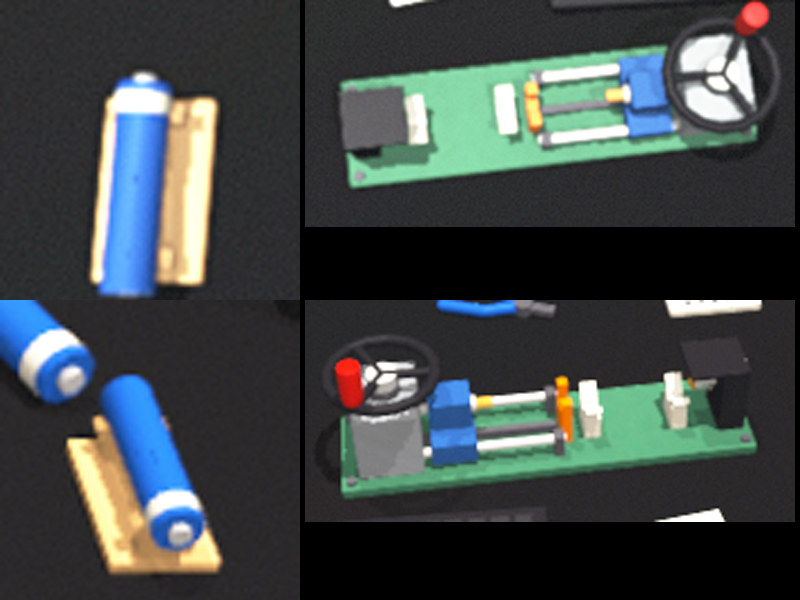

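Crop check: the smaller cell is on the rack, with its band and cap at the +x end (top px ≈ (131,237)). The jig has the hood at the +y end and the carriage and wheel at the -y end.

My estimates:
- **Jig:** origin about (0.578, 0.0515), yaw about 6.4°. The plate fit measured 114 x 423 mm against 110 x 420, and the wheel position agrees.
- **Cell:** centre about (0.5325, 0.3985, 0.04), cap heading about -1.5°.

Now I go above the cell.

Emit:
{"fn": "arm_command", "kwargs": {
  "plan": [
    [[0, -0.03, 0.01, -6, 0, 0, 0.062], [0, -0.03, 0.01, -6, 0, 0, 0.062], [0, -0.03, 0.01, -6, 0, 0, 0.062], [0.005, -0.01, 0.034, 0, 0, 0, 0.062], [0.005, -0.01, 0.034, 0, 0, 0, 0.062], [0.005, -0.01, 0.034, 0, 0, 0, 0.062], [0.005, -0.01, 0.034, 0, 0, 0, 0.062], [0.005, -0.01, 0.034, 0, 0, 0, 0.062], [0.005, -0.01, 0.034, 0, 0, 0, 0.062], [0.005, -0.01, 0.034, 0, 0, 0, 0.062], [0.005, -0.01, 0.034, 0, 0, 0, 0.062], [0.005, -0.01, 0.034, 0, 0, 0, 0.062], [0, 0, 0, 0, 0, 0, 0.062]]
  ],
  "squeeze": 60
}}

```text
t: 2.63
tool_pos: [0.5331, 0.3955, 0.154]
tool_rot: [0.002, 1.569, 0.0]
contact_force: [-1.7, 0.0, -0.1]
opening: 0.062
```

Emit:
{"fn": "arm_command", "kwargs": {
  "plan": [
    [[0.02, 0.003, 0.008, 1.5, 0, 0, 0.062], [0.025, 0, 0, 0, 0, 0, 0.062], [0.025, 0, 0, 0, 0, 0, 0.062], [0, 0, 0, 0, 0, 0, 0.062]]
  ]
}}

```text
t: 2.97
tool_pos: [0.546, 0.3979, 0.0838]
tool_rot: [0.03, 1.566, -0.023]
contact_force: [-1.0, -1.0, -2.0]
opening: 0.0621
```

```bash
python3 - <<'E'
from h import *
np.set_printoptions(precision=4,suppress=True)
a=get_image('scene')[190:300,420:540];b=get_image('top')[210:320,70:190]
cv2.imwrite('pics/c3.png',cv2.resize(np.hstack([a,b]),None,fx=3.3,fy=3.3,interpolation=2)[:,:,::-1])
for c in ('top','scene'):
    for n in('cell','cell_cap'):
        for d in mark_of(c,n)[:3]: print(c,n,round(d['conf'],2),w(c,d['at']))
print(ctrl.get_obs()['tool_pos'])
E
```

```text
top cell 0.77 [0.3426 0.3442 0.0238]
top cell 0.57 [0.5305 0.3954 0.038 ]
top cell_cap 0.85 [0.6053 0.3946 0.0418]
top cell_cap 0.63 [0.4271 0.3801 0.0231]
scene cell 0.7 [0.3398 0.3444 0.0198]
scene cell 0.57 [0.5303 0.4016 0.0401]
scene cell_cap 0.76 [0.4277 0.3807 0.0206]
scene cell_cap 0.62 [0.6086 0.3921 0.038 ]
[0.5502 0.4008 0.0928]
```

View pics/c3.png

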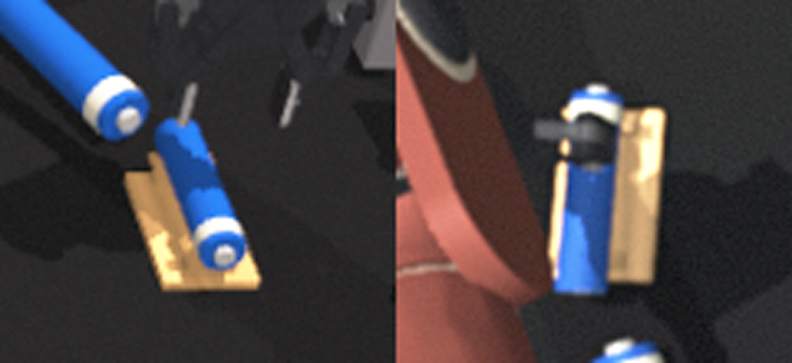

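The scene crop shows the fingertips on either side of the smaller cell, with pad marks at crop px (188,100) and (290,100). The top crop shows the hand over the cap half. The TCP is settled at (0.550, 0.401, 0.093), so I go 10 mm back in x, down, and grip.

Emit:
{"fn": "arm_command", "kwargs": {
  "plan": [
    [[0.025, -0.002, -0.006, 0, 0, 0, 0.062], [0.022, -0.001, -0.003, 0, 0, 0, 0.062], [0.015, 0, -0.001, 0, 0, 0, 0.062], [0.007, 0, 0, 0, 0, 0, 0.062], [0.003, 0, 0, 0, 0, 0, 0.062], [0, 0, 0, 0, 0, 0, 0.062]]
  ]
}}

```text
t: 3.77
tool_pos: [0.547, 0.4035, 0.0294]
tool_rot: [0.041, 1.538, -0.009]
contact_force: [1.0, -0.3, -0.4]
opening: 0.062
```

```bash
python3 -c "
from h import *
get_image('top');print(ctrl.get_obs()['tool_pos'],ctrl.get_obs()['contact_force'])"
```

```text
[0.54737048 0.40374646 0.03005154] [-0.29719749 -0.08933411  0.5979503 ]
```

```bash
cat >> h.py <<'E'
np.set_printoptions(precision=4,suppress=True)
def M(capdir_deg,tilt=0):
    "tool x down, tool z heading capdir; tilt deg raises tool z end"
    a=np.radians(capdir_deg);h=np.array([np.cos(a),np.sin(a),0]);t=np.radians(tilt)
    z=h*np.cos(t)+np.array([0,0,np.sin(t)]);x=h*np.sin(t)-np.array([0,0,np.cos(t)])
    return np.column_stack([x,np.cross(z,x),z])
def to(p,capdir,tilt=0,show=True):
    o=ctrl.get_obs();r=R.from_rotvec(o['tool_rot']).as_matrix();m=M(capdir,tilt)
    s=r.T@(np.array(p)-o['tool_pos']);v=np.degrees(R.from_matrix(r.T@m).as_rotvec())
    print('t',o['t'],'pos',o['tool_pos'],'F',o['contact_force'],'open',o['opening']);print('shift mm',s*1000,'turn deg',v)
E
python3 -c "
from h import *
to([.540,.3985,.019],-1.8)"
```

```text
t 3.8167 pos [0.5474 0.4037 0.0301] F [-0.2972 -0.0893  0.598 ] open 0.06190287591594511
shift mm [10.6893 -5.713  -7.5556] turn deg [-0.0225  1.875  -1.237 ]
```

Emit:
{"fn": "arm_command", "kwargs": {
  "plan": [
    [[0.008, -0.006, -0.008, 0, 1.9, -1.2, 0.062], [0.006, 0, 0, 0, 0, 0, 0.062], [0, 0, 0, 0, 0, 0, 0.062], [0, 0, 0, 0, 0, 0, 0.025], [0, 0, 0, 0, 0, 0, 0.02], [0, 0, 0, 0, 0, 0, 0.02], [0, 0, 0, 0, 0, 0, 0.02], [0, 0, 0, 0, 0, 0, 0.02]]
  ],
  "squeeze": 80
}}

```text
t: 4.48
tool_pos: [0.544, 0.3978, 0.0241]
tool_rot: [0.024, 1.563, -0.025]
contact_force: [-0.5, -1.4, 0.3]
opening: 0.0202
```

```bash
python3 -c "
from h import *
to([.540,.3985,.15],-1.8)"
```

```text
t 4.4833 pos [0.544  0.3978 0.0241] F [-0.4576 -1.3594  0.2955] open 0.02022720204124217
shift mm [-125.908     0.522    -3.1078] turn deg [0.0076 0.438  0.0378]
```

```bash
python3 - <<'E'
from h import *
a=get_image('scene')[190:300,420:540];b=get_image('top')[210:320,70:190]
cv2.imwrite('pics/c4.png',cv2.resize(np.hstack([a,b]),None,fx=3.3,fy=3.3,interpolation=2)[:,:,::-1])
for c in ('top','scene'):
    for n in('cell','cell_cap'):
        for d in mark_of(c,n)[:3]: print(c,n,round(d['conf'],2),w(c,d['at']))
E
```

```text
top cell 0.84 [0.5245 0.3967 0.0407]
top cell 0.6 [ 0.6519 -0.2205  0.1404]
top cell 0.58 [0.3408 0.3467 0.0156]
top cell_cap 0.74 [0.6058 0.3941 0.0433]
top cell_cap 0.65 [0.4271 0.3814 0.023 ]
top cell_cap 0.56 [ 0.4394 -0.364   0.004 ]
scene cell 0.8 [0.5313 0.402  0.0393]
scene cell 0.71 [0.3436 0.348  0.0191]
scene cell 0.47 [0.5683 0.1051 0.083 ]
scene cell_cap 0.82 [0.4252 0.3783 0.0215]
scene cell_cap 0.74 [ 0.5326  0.3987 -0.0004]
scene cell_cap 0.63 [0.6086 0.3921 0.0371]
```

View pics/c4.png

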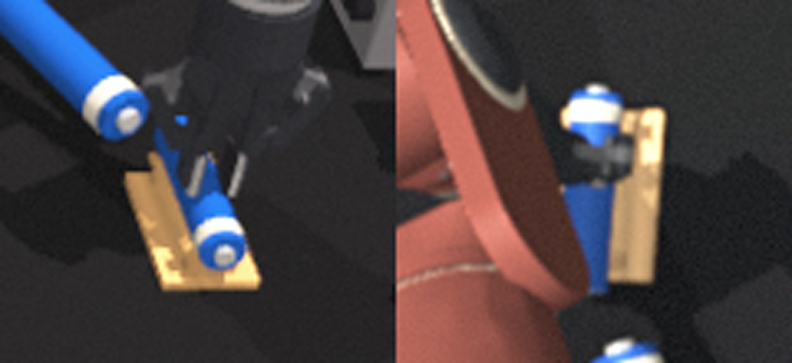

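```bash
python3 - <<'E'
from h import *
for P in ([.544,.398,.024],[.544,.398,.043],[.544,.398,.06],[.544,.398,.075]):
    s=(pix('scene',P)-[420,190])*3.3;t=(pix('top',P)-[70,210])*3.3+[396,0];print(P,s,t)
for n in ('top','scene'):
    T=np.array(calibration(n)['cam_to_world']);print(n,T[:3,3])
o=ctrl.get_obs();print(o)
E
```

```text
[0.544, 0.398, 0.024] [197.2789 216.1921] [599.9925 176.7483]
[0.544, 0.398, 0.043] [202.8234 196.582 ] [590.0971 173.2271]
[0.544, 0.398, 0.06] [207.8746 178.7108] [580.9352 169.9667]
[0.544, 0.398, 0.075] [212.4041 162.6802] [572.5975 166.9995]
top [0.4061 0.0195 1.0739]
scene [ 1.4712 -0.0609  0.8756]
{'t': 4.7833, 'q': array([ 0.5233,  0.321 ,  1.6209, -0.0049,  1.1926, -1.0146]), 'dq': array([ 0.0012,  0.0004, -0.0003, -0.0004,  0.0015,  0.0024]), 'effort': array([  1.411 , -43.6357, -31.8105,   0.6543,  -0.929 ,  -0.0137]), 'tool_pos': array([0.5443, 0.3981, 0.0239]), 'tool_rot': array([ 0.0242,  1.5622, -0.0246]), 'contact_force': array([-0.6514, -4.199 ,  6.1228]), 'wrist_torque': array([-0.7063,  0.2783, -0.0015]), 'opening': 0.020101870418127655}
```

```bash
python3 - <<'E'
from h import *
a=get_image('scene')[180:280,450:530].copy()
a=np.clip(a.astype(float)*1.0,0,255);a=(255*(a/255)**.5).astype(np.uint8)
b=get_image('top')[220:320,100:170];b=(255*(b/255)**.5).astype(np.uint8)
a=cv2.resize(a,None,fx=5.5,fy=5.5,interpolation=2);b=cv2.resize(b,(345,550),interpolation=2)
def mk(im,cam,P,o,s,c):
    u=(pix(cam,P)-o)*s;cv2.circle(im,tuple(int(v) for v in u),3,c,-1)
for z,c in ((.024,(255,0,0)),(.043,(255,255,0)),(.06,(0,255,0))):
    mk(a,'scene',[.555,.398,z],[450,180],5.5,c);mk(b,'top',[.544,.398,z],[100,220],4.93,c)
for x in (.465,.599): mk(a,'scene',[x,.398-(x-.532)*.03,.04],[450,180],5.5,(255,0,255));mk(b,'top',[x,.398-(x-.532)*.03,.04],[100,220],4.93,(255,0,255))
cv2.imwrite('pics/c5.png',np.hstack([a,b])[:,:,::-1])
E
```

```text
(no output)
```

View pics/c5.png

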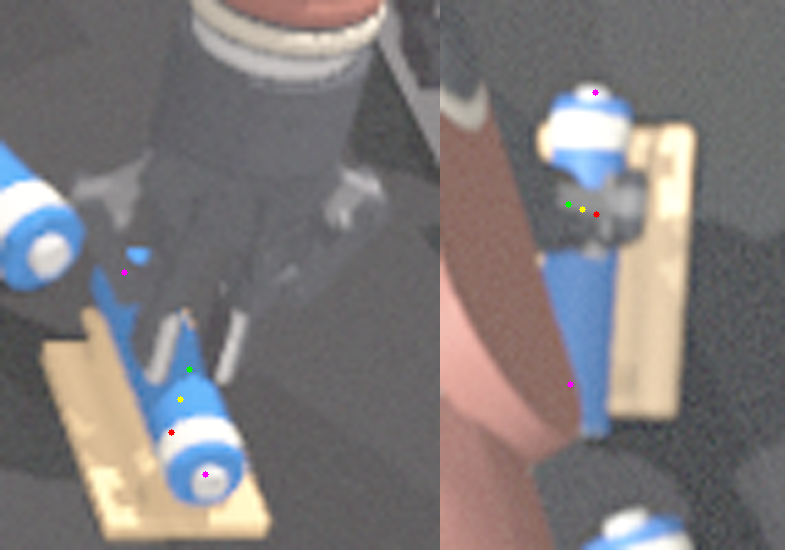

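```bash
python3 - <<'E'
from h import *
y=np.array([.332,.943,0]);p=np.array([.2077,.5894,.2024])
for dz in (0,.013,.03,.045): print(dz,[pix('scene',p+[0,0,dz]+s*y).round(1) for s in (-.043,0,.043)])
E
python3 - <<'E'
import cv2
a=cv2.imread('pics/scene1.png')[50:130,490:600];cv2.imwrite('pics/c6.png',cv2.resize(a,None,fx=6,fy=6,interpolation=2))
E
```

```text
0 [array([510.4, 118. ]), array([526.9, 120.3]), array([543.5, 122.6])]
0.013 [array([511.6, 113.6]), array([528.1, 115.9]), array([544.9, 118.2])]
0.03 [array([513.2, 107.7]), array([529.9, 110. ]), array([546.7, 112.3])]
0.045 [array([514.6, 102.5]), array([531.4, 104.8]), array([548.4, 107.1])]
```

View pics/c6.png

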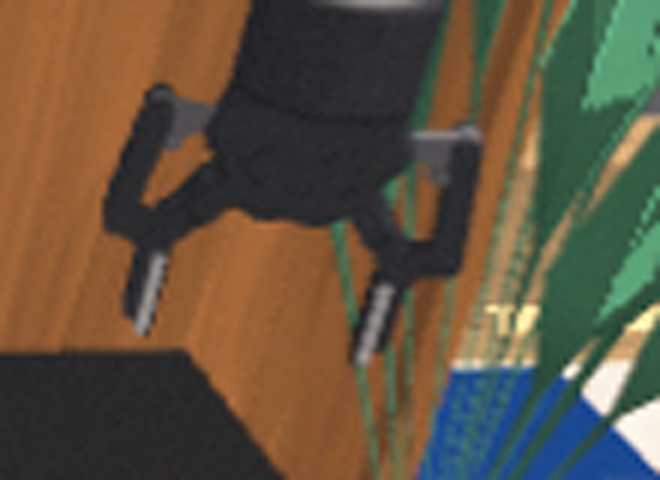

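The images disagree with the reported TCP. Here and in the start picture (tips at scene px (512,105) and (550,110)) the real fingertips are about 25 mm higher than the state says. The pads closed to 20 mm on the upper flanks of the cell, about where the 20 mm chord lies at z≈0.053, so physical contact agrees with the cameras. I will open, go lower while watching the force, and grip again.

Emit:
{"fn": "arm_command", "kwargs": {
  "plan": [
    [[-0.005, 0, 0, 0, 0, 0, 0.055], [0, 0, 0, 0, 0, 0, 0.055], [0, 0, 0, 0, 0, 0, 0.055], [0.012, 0, -0.002, 0, 0.4, 0, 0.055], [0.012, 0, -0.002, 0, 0, 0, 0.055], [0.008, 0, 0, 0, 0, 0, 0.055], [0, 0, 0, 0, 0, 0, 0.055], [0, 0, 0, 0, 0, 0, 0.055]]
  ]
}}

```text
t: 5.55
tool_pos: [0.5389, 0.3994, -0.0085]
tool_rot: [0.026, 1.571, -0.023]
contact_force: [0.7, 0.1, 0.2]
opening: 0.055
```

```bash
python3 -c "
from h import *
to([.540,.398,-.007],-1.8)"
```

```text
t 5.55 pos [ 0.5389  0.3994 -0.0085] F [0.654  0.0896 0.1879] open 0.055027583822094606
shift mm [-1.4608 -1.4136  1.0945] turn deg [ 0.0296 -0.0099 -0.1246]
```

Emit:
{"fn": "arm_command", "kwargs": {
  "plan": [
    [[0, -0.001, 0, 0, 0, 0, 0.03], [0, 0, 0, 0, 0, 0, 0.025], [0, 0, 0, 0, 0, 0, 0.025], [0, 0, 0, 0, 0, 0, 0.025], [0, 0, 0, 0, 0, 0, 0.025]]
  ],
  "squeeze": 80
}}

```text
t: 5.97
tool_pos: [0.5381, 0.3979, -0.0097]
tool_rot: [0.025, 1.573, -0.023]
contact_force: [-0.3, 0.4, -2.1]
opening: 0.0313
```

Emit:
{"fn": "arm_command", "kwargs": {
  "plan": [
    [[-0.015, 0, 0, 0, 0, 0, 0.025], [-0.03, 0, 0, 0, 0, 0, 0.025], [-0.035, 0, 0, 0, 0, 0, 0.025], [-0.035, 0, 0, 0, 0, 0, 0.025], [-0.02, 0, 0, 0, 0, 0, 0.025], [0, 0, 0, 0, 0, 0, 0.025]]
  ]
}}

```text
t: 6.47
tool_pos: [0.5347, 0.3955, 0.1287]
tool_rot: [0.021, 1.582, -0.028]
contact_force: [1.0, 0.9, -2.3]
opening: 0.031
```

```bash
python3 - <<'E'
from h import *
for c in ('top','scene'):
    get_image(c)
    for n in('cell','cell_cap'):
        for d in mark_of(c,n)[:3]: print(c,n,round(d['conf'],2),w(c,d['at']))
to([.578,.15,.125],-83.6)
E
```

```text
top cell 0.92 [0.3408 0.3445 0.0187]
top cell 0.84 [0.5243 0.3949 0.1754]
top cell 0.63 [ 0.7743 -0.2349  0.0004]
top cell_cap 0.73 [0.5998 0.3941 0.1804]
top cell_cap 0.61 [0.4289 0.3802 0.0213]
scene cell 0.82 [0.5275 0.3952 0.1739]
scene cell 0.68 [0.3405 0.3459 0.0217]
scene cell 0.67 [ 0.5785  0.0479 -0.0009]
scene cell_cap 0.83 [0.4277 0.3773 0.017 ]
scene cell_cap 0.79 [0.6018 0.3914 0.1696]
t 6.7667 pos [0.5303 0.3929 0.1186] F [-0.0973  0.1187 -3.8004] open 0.031067251576541607
shift mm [  -4.6584 -241.3638   55.1452] turn deg [81.8104 -0.6164  1.5698]
```

The opening is 31 mm and the marks show the cell lifted with the hand, so it is held. Next I compute a constant twist that carries it to above the jig, cap end toward -y and tilted 13°.

```bash
cat >> h.py <<'E'
from scipy.linalg import logm
O=np.array([.578,.0515]);YAW=6.4
def J(x,y,z):
    a=np.radians(YAW);ex=np.array([np.cos(a),np.sin(a)]);ey=np.array([-np.sin(a),np.cos(a)])
    return np.array([*(O+x*ex+y*ey),z])
def invJ(p):
    a=np.radians(YAW);d=np.array(p[:2])-O;return np.array([d@[np.cos(a),np.sin(a)],d@[-np.sin(a),np.cos(a)],p[2]])
def twist(p,cap,tilt,n):
    o=ctrl.get_obs();A=np.eye(4);A[:3,:3]=R.from_rotvec(o['tool_rot']).as_matrix();A[:3,3]=o['tool_pos']
    B=np.eye(4);B[:3,:3]=M(cap,tilt);B[:3,3]=p
    L=np.real(logm(np.linalg.inv(A)@B))/n
    print(n,'rows mm',L[:3,3]*1000,'deg',np.degrees([L[2,1],L[0,2],L[1,0]]))
CAP=YAW-90
E
python3 -c "
from h import *
twist(J(0,-.051,.125),CAP,0,15)
to(J(0,-.051,.125),CAP,0)"
```

```text
15 rows mm [ -0.4863 -18.3188  22.1747] deg [ 5.454  -0.0411  0.1047]
t 6.7667 pos [0.5303 0.3929 0.1186] F [-0.0973  0.1187 -3.8004] open 0.031067251576541607
shift mm [  -3.0394 -390.2864   65.4915] turn deg [81.8104 -0.6164  1.5698]
```

Emit:
{"fn": "arm_command", "kwargs": {
  "plan": [
    [[-0.0005, -0.0183, 0.0222, 5.45, 0, 0.1, 0.025], [-0.0005, -0.0183, 0.0222, 5.45, 0, 0.1, 0.025], [-0.0005, -0.0183, 0.0222, 5.45, 0, 0.1, 0.025], [-0.0005, -0.0183, 0.0222, 5.45, 0, 0.1, 0.025], [-0.0005, -0.0183, 0.0222, 5.45, 0, 0.1, 0.025], [-0.0005, -0.0183, 0.0222, 5.45, 0, 0.1, 0.025], [-0.0005, -0.0183, 0.0222, 5.45, 0, 0.1, 0.025], [-0.0005, -0.0183, 0.0222, 5.45, 0, 0.1, 0.025], [-0.0005, -0.0183, 0.0222, 5.45, 0, 0.1, 0.025], [-0.0005, -0.0183, 0.0222, 5.45, 0, 0.1, 0.025], [-0.0005, -0.0183, 0.0222, 5.45, 0, 0.1, 0.025], [-0.0005, -0.0183, 0.0222, 5.45, 0, 0.1, 0.025], [-0.0005, -0.0183, 0.0222, 5.45, 0, 0.1, 0.025], [-0.0005, -0.0183, 0.0222, 5.45, 0, 0.1, 0.025], [-0.0005, -0.0183, 0.0222, 5.45, 0, 0.1, 0.025], [0, 0, 0, 0, 0, 0, 0.025], [0, 0, 0, 0, 0, 0, 0.025]]
  ]
}}

```text
t: 8.18
tool_pos: [0.5729, -0.0152, 0.0858]
tool_rot: [1.144, 1.278, -1.227]
contact_force: [-0.1, 0.3, -1.9]
opening: 0.0312
```

```bash
python3 -c "
from h import *
get_image('top')
to(J(0,-.051,.10),CAP,13)
print(invJ(ctrl.get_obs()['tool_pos']))"
```

```text
t 8.2333 pos [ 0.5726 -0.0151  0.0855] F [-0.051  -0.3922 -4.0047] open 0.030955421272929155
shift mm [-15.3286  10.7743 -15.3673] turn deg [ -3.4063 -13.1294   4.3794]
[-0.0128 -0.0655  0.0855]
```

Emit:
{"fn": "arm_command", "kwargs": {
  "plan": [
    [[-0.008, 0.005, -0.008, -1.7, -6.6, 2.2, 0.025], [-0.008, 0.005, -0.008, -1.7, -6.6, 2.2, 0.025], [0, 0, 0, 0, 0, 0, 0.025], [0, 0, 0, 0, 0, 0, 0.025]]
  ]
}}

```text
t: 8.57
tool_pos: [0.5824, 0.0046, 0.0965]
tool_rot: [0.958, 1.081, -1.217]
contact_force: [0.2, -0.6, -2.4]
opening: 0.0308
```

```bash
python3 - <<'E'
from h import *
a=get_image('scene')[190:310,180:420];b=get_image('top')[190:290,200:420]
to(J(0,-.051,.036),CAP,13)
print(invJ(ctrl.get_obs()['tool_pos']))
for c in ('top','scene'):
    for n in('cell','cell_cap','lip','hood_edge','seat'):
        for d in mark_of(c,n)[:2]: print(c,n,round(d['conf'],2),invJ(w(c,d['at'])))
a=cv2.resize(a,(600,300),interpolation=2);b=cv2.resize(b,(600,273),interpolation=2)
cv2.imwrite('pics/c7.png',np.vstack([a,b])[:,:,::-1])
E
```

```text
t 8.6667 pos [0.5823 0.0036 0.0963] F [-0.4774  0.0739 -3.48  ] open 0.030964795888153325
shift mm [ 59.3709   1.2054 -11.0908] turn deg [0.2282 0.3831 0.0932]
[-0.0011 -0.0481  0.0963]
top cell 0.78 [-0.0041 -0.0287  0.1402]
top cell_cap 0.97 [ 0.0018 -0.0978  0.1648]
top cell_cap 0.7 [-0.112   0.3426  0.0225]
top lip 0.58 [ 0.0018 -0.0692  0.0648]
top hood_edge 0.59 [0.0052 0.0531 0.0842]
top seat 0.75 [-0.0009  0.0004  0.0608]
top seat 0.52 [-0.2258 -0.1053 -0.0038]
scene cell 0.83 [-0.2036  0.3176  0.02  ]
scene cell 0.71 [ 0.0013 -0.0268  0.1406]
scene cell_cap 0.92 [ 0.0012 -0.1016  0.1588]
scene cell_cap 0.91 [-0.1139  0.3442  0.0163]
scene lip 0.87 [ 0.0027 -0.0714  0.0614]
scene hood_edge 0.76 [-0.0042  0.053   0.0825]
scene hood_edge 0.53 [0.0047 0.0576 0.0601]
scene seat 0.91 [-0.      0.0015  0.0555]
scene seat 0.52 [ 0.1651 -0.0231 -0.0013]
```

View pics/c7.png

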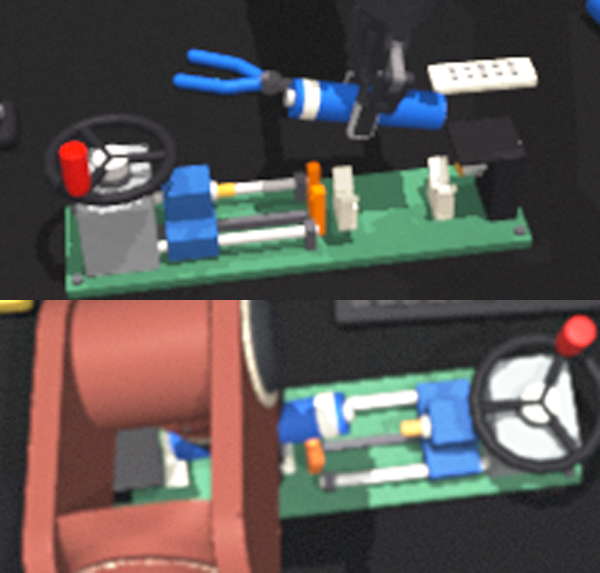

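The scene crop shows the cell held tilted, cap end up at (292,97) and flat end at (440,110), above the jig. The lip is at (315,200) and the hood at (485,140). The marks confirm the jig frame: lip y=-70, hood 53, seat ~1 mm. The cell is 9 mm off the grip toward the flat end. I go down to the pre-insert pose.

Emit:
{"fn": "arm_command", "kwargs": {
  "plan": [
    [[0.015, 0.001, -0.001, 0, 0, 0, 0.025], [0.02, 0, -0.001, 0, 0, 0, 0.025], [0.015, 0, -0.001, 0, 0, 0, 0.025], [0.006, 0, 0, 0, 0, 0, 0.025], [0, 0, 0, 0, 0, 0, 0.025], [0, 0, 0, 0, 0, 0, 0.025]]
  ]
}}

```text
t: 9.67
tool_pos: [0.5869, -0.0092, 0.0427]
tool_rot: [0.965, 1.074, -1.218]
contact_force: [0.3, -0.6, -3.3]
opening: 0.0312
```

```bash
python3 - <<'E'
from h import *
get_image('scene')
to(J(0,-.024,.0317),CAP,13)
print(invJ(ctrl.get_obs()['tool_pos']))
for n in('cell','cell_cap'):
    for d in mark_of('scene',n)[:2]: print(n,round(d['conf'],2),invJ(w('scene',d['at'])))
E
```

```text
t 9.7167 pos [ 0.587  -0.0092  0.0429] F [-0.5464 -0.2596 -3.239 ] open 0.03140157509298457
shift mm [  2.2339  -2.2366 -38.8683] turn deg [-0.0715  0.4817 -0.2277]
[ 0.0022 -0.0613  0.0429]
cell 0.93 [-0.2025  0.3193  0.0218]
cell 0.71 [ 0.0025 -0.0415  0.0895]
cell_cap 0.81 [-0.1123  0.3436  0.0193]
```

Emit:
{"fn": "arm_command", "kwargs": {
  "plan": [
    [[0.001, -0.002, -0.012, 0, 0.5, 0, 0.025], [0.001, -0.001, -0.013, 0, 0, 0, 0.025], [0, 0, -0.007, 0, 0, 0, 0.025], [0, 0, -0.003, 0, 0, 0, 0.025], [0, 0, 0, 0, 0, 0, 0.025]]
  ]
}}

```text
t: 10.23
tool_pos: [0.5848, 0.0148, 0.0404]
tool_rot: [0.953, 1.054, -1.218]
contact_force: [-0.1, 0.6, -3.1]
opening: 0.0311
```

```bash
python3 - <<'E'
from h import *
to(J(0,-.014,.0294),CAP,13)
print(invJ(ctrl.get_obs()['tool_pos']))
E
```

```text
t 10.2333 pos [0.5848 0.0148 0.0404] F [-0.0876  0.5514 -3.0923] open 0.031087768199303097
shift mm [  4.7809  -2.7118 -25.2476] turn deg [ 0.0498  1.6459 -0.6514]
[ 0.0027 -0.0372  0.0404]
```

The cell is about 5 mm high just at the hood edge, so I lower it before going on.

Emit:
{"fn": "arm_command", "kwargs": {
  "plan": [
    [[0.005, -0.003, 0.004, 0, 1.6, -0.6, 0.025], [0.003, 0, 0, 0, 0, 0, 0.025], [0, 0, 0, 0, 0, 0, 0.025]]
  ]
}}

```text
t: 10.48
tool_pos: [0.583, 0.0114, 0.0343]
tool_rot: [0.968, 1.082, -1.213]
contact_force: [-0.2, 0.6, -3.0]
opening: 0.0313
```

```bash
python3 - <<'E'
from h import *
get_image('scene')
to(J(0,-.020,.031),CAP,13)
print(invJ(ctrl.get_obs()['tool_pos']))
for n in('cell','cell_cap'):
    for d in mark_of('scene',n)[:2]: print(n,round(d['conf'],2),invJ(w('scene',d['at'])))
E
```

```text
t 10.5333 pos [0.5831 0.0114 0.0345] F [-0.4409  0.478  -2.9386] open 0.031170754935994537
shift mm [ -1.1654  -0.52   -20.6547] turn deg [ 0.1393  0.0216 -0.2097]
[ 0.0006 -0.0404  0.0345]
cell 0.89 [ 0.0027 -0.019   0.0811]
cell 0.73 [-0.2025  0.3194  0.0206]
cell_cap 0.79 [-0.1123  0.3389  0.019 ]
cell_cap 0.59 [ 0.0048 -0.0935  0.0954]
```

Emit:
{"fn": "arm_command", "kwargs": {
  "plan": [
    [[0, 0, -0.008, 0, 0, 0, 0.025], [0, 0, -0.007, 0, 0, 0, 0.025], [0, 0, -0.004, 0, 0, 0, 0.025], [0, 0, 0, 0, 0, 0, 0.025]]
  ]
}}

```text
t: 10.97
tool_pos: [0.5823, 0.0281, 0.0327]
tool_rot: [0.957, 1.073, -1.214]
contact_force: [-1.2, -9.4, 0.6]
opening: 0.0313
```

```bash
python3 - <<'E'
from h import *
to(J(0,-.014,.0294),CAP,13)
print(invJ(ctrl.get_obs()['tool_pos']))
E
```

```text
t 10.9667 pos [0.5823 0.0281 0.0327] F [-1.2359 -9.3596  0.5828] open 0.03125968875278046
shift mm [  0.8996  -1.5736 -10.2621] turn deg [ 0.3393  0.7307 -0.3073]
[ 0.0016 -0.0237  0.0327]
```

Contact: 9.4 N on the spring, so the flat end is at y≈60.5 as computed. I push on about 10 mm, where 16–17 N is expected.

Emit:
{"fn": "arm_command", "kwargs": {
  "plan": [
    [[0.001, -0.001, -0.005, 0, 0.7, -0.3, 0.025], [0, 0, -0.005, 0, 0, 0, 0.025], [0, 0, -0.003, 0, 0, 0, 0.025], [0, 0, -0.001, 0, 0, 0, 0.025]]
  ]
}}

```text
t: 11.3
tool_pos: [0.5822, 0.0314, 0.0343]
tool_rot: [0.939, 1.066, -1.221]
contact_force: [-1.0, -12.1, 1.1]
opening: 0.0308
```

```bash
python3 - <<'E'
from h import *
get_image('scene')
to(J(0,-.013,.0294),CAP,13)
print(invJ(ctrl.get_obs()['tool_pos']))
for n in('cell','cell_cap'):
    for d in mark_of('scene',n)[:2]: print(n,round(d['conf'],2),invJ(w('scene',d['at'])))
E
```

```text
t 11.35 pos [0.5822 0.0312 0.0344] F [ -1.2142 -12.3526  -0.1955] open 0.030766803219090325
shift mm [ 2.8791 -1.8376 -8.6864] turn deg [0.656  1.6853 0.0082]
[ 0.0019 -0.0207  0.0344]
cell 0.9 [-0.2015  0.3176  0.0203]
cell 0.79 [ 0.0064 -0.0003  0.0839]
cell_cap 0.93 [ 0.0057 -0.0741  0.0958]
cell_cap 0.7 [-0.1131  0.3423  0.0203]
```

Emit:
{"fn": "arm_command", "kwargs": {
  "plan": [
    [[0.002, -0.002, -0.008, 0.6, 1.7, 0, 0.025], [0.002, 0, -0.008, 0, 0.3, 0, 0.025], [0.001, 0, -0.008, 0, 0.3, 0, 0.025], [0.001, 0, -0.006, 0, 0, 0, 0.025]]
  ]
}}

```text
t: 11.78
tool_pos: [0.581, 0.041, 0.0308]
tool_rot: [0.943, 1.063, -1.226]
contact_force: [-3.7, -25.3, 8.8]
opening: 0.0311
```

```bash
python3 - <<'E'
from h import *
get_image('scene')
to(J(0,-.013,.0294),CAP,13)
print(invJ(ctrl.get_obs()['tool_pos']))
for n in('cell','cell_cap'):
    for d in mark_of('scene',n)[:2]: print(n,round(d['conf'],2),invJ(w('scene',d['at'])))
E
```

```text
t 11.8333 pos [0.5811 0.0411 0.0308] F [ -3.7806 -22.9515   7.265 ] open 0.03099967056691107
shift mm [ 1.9737 -1.9018  1.9063] turn deg [0.3358 1.7814 0.0505]
[ 0.0019 -0.0106  0.0308]
cell 0.94 [0.0016 0.0115 0.0815]
cell 0.85 [-0.2036  0.3176  0.0199]
cell_cap 0.81 [ 0.0015 -0.0677  0.0943]
cell_cap 0.66 [-0.1123  0.3407  0.0221]
```

Now 23 N and close to the hard stop. I ease back slightly and start levelling in stages while keeping the push.

Emit:
{"fn": "arm_command", "kwargs": {
  "plan": [
    [[0.001, -0.002, 0, 0.3, 1.8, 0, 0.025], [0.002, 0, -0.001, 0, 2, 0, 0.025], [0.003, 0, -0.002, 0, 2, 0, 0.025], [0.002, 0, -0.003, 0, 1, 0, 0.025]]
  ]
}}

```text
t: 12.27
tool_pos: [0.5815, 0.0321, 0.0274]
tool_rot: [1.007, 1.134, -1.191]
contact_force: [-0.3, -10.1, -2.0]
opening: 0.0307
```

```bash
python3 - <<'E'
from h import *
get_image('scene')
for t,y,z in ((10,-.0115,.0237),(6.5,-.0091,.0186),(0,-.004,.0103)): print(t);to(J(0,y,z),CAP,t)
print(invJ(ctrl.get_obs()['tool_pos']))
for n in('cell','cell_cap'):
    for d in mark_of('scene',n)[:2]: print(n,round(d['conf'],2),invJ(w('scene',d['at'])))
E
```

```text
10
t 12.3167 pos [0.5815 0.032  0.0272] F [ -0.421  -10.5001  -1.5892] open 0.03109540281902596
shift mm [ 2.064  -1.2656 -8.7732] turn deg [ 0.2892 -0.4901  0.012 ]
6.5
t 12.3167 pos [0.5815 0.032  0.0272] F [ -0.421  -10.5001  -1.5892] open 0.03109540281902596
shift mm [  6.6974  -1.2483 -11.9828] turn deg [0.2888 3.0099 0.0209]
0
t 12.3167 pos [0.5815 0.032  0.0272] F [ -0.421  -10.5001  -1.5892] open 0.03109540281902596
shift mm [ 14.0407  -1.2143 -18.3839] turn deg [0.2874 9.5099 0.0372]
[ 0.0013 -0.0198  0.0272]
cell 0.94 [-0.2007  0.3204  0.0195]
cell 0.59 [ 0.0044 -0.0012  0.0742]
cell_cap 0.86 [-0.1129  0.3427  0.0212]
cell_cap 0.57 [ 0.0056 -0.0792  0.084 ]
```

Emit:
{"fn": "arm_command", "kwargs": {
  "plan": [
    [[0, -0.001, -0.008, 0.3, -1.0, 0, 0.025], [0, 0, -0.008, 0, -0.5, 0, 0.025], [0.001, 0, -0.006, 0, 0, 0, 0.025], [0.001, 0, -0.005, 0, 0, 0, 0.025]]
  ]
}}

```text
t: 12.75
tool_pos: [0.581, 0.0414, 0.0294]
tool_rot: [0.959, 1.081, -1.219]
contact_force: [-5.1, -20.7, 9.0]
opening: 0.0312
```

```bash
python3 - <<'E'
from h import *
for t,y,z in ((11,-.0121,.0252),(6.5,-.0091,.0186),(0,-.004,.0103)): print(t);to(J(0,y,z),CAP,t)
print(invJ(ctrl.get_obs()['tool_pos']))
E
```

```text
11
t 12.75 pos [0.581  0.0414 0.0294] F [ -5.0607 -20.7479   8.9713] open 0.03123603456175637
shift mm [ 4.4842 -1.8045  0.7404] turn deg [0.2662 2.4368 0.1432]
6.5
t 12.75 pos [0.581  0.0414 0.0294] F [ -5.0607 -20.7479   8.9713] open 0.03123603456175637
shift mm [10.2064 -1.7698 -3.7111] turn deg [0.2605 6.9368 0.1536]
0
t 12.75 pos [0.581  0.0414 0.0294] F [ -5.0607 -20.7479   8.9713] open 0.03123603456175637
shift mm [ 17.094   -1.721  -10.6001] turn deg [ 0.2518 13.4368  0.1684]
[ 0.0018 -0.0103  0.0294]
```

Emit:
{"fn": "arm_command", "kwargs": {
  "plan": [
    [[0.004, -0.001, -0.007, 0.2, 3.6, 0, 0.025], [0.005, -0.001, -0.0075, 0, 3.6, 0, 0.025], [0.005, 0, -0.0075, 0, 3.6, 0, 0.025]]
  ]
}}

```text
t: 13.0
tool_pos: [0.5805, 0.0484, 0.019]
tool_rot: [1.065, 1.208, -1.151]
contact_force: [-3.0, -20.4, 1.5]
opening: 0.0314
```

```bash
python3 - <<'E'
from h import *
get_image('scene')
for t,y,z in ((6.5,-.0091,.0186),(0,-.004,.0103)): print(t);to(J(0,y,z),CAP,t)
print(invJ(ctrl.get_obs()['tool_pos']))
for n in('cell','cell_cap'):
    for d in mark_of('scene',n)[:2]: print(n,round(d['conf'],2),invJ(w('scene',d['at'])))
E
```

```text
6.5
t 13.05 pos [0.5805 0.0472 0.0182] F [ -1.5727 -20.1856   2.0371] open 0.03100269945418506
shift mm [-0.0341 -2.0251  4.5373] turn deg [ 0.5867 -2.282   0.0851]
0
t 13.05 pos [0.5805 0.0472 0.0182] F [ -1.5727 -20.1856   2.0371] open 0.03100269945418506
shift mm [ 7.8682 -1.9536 -1.159 ] turn deg [0.581  4.2179 0.1182]
[ 0.002  -0.0046  0.0182]
cell 0.72 [0.0032 0.0092 0.0684]
cell 0.6 [-0.2048  0.3158  0.0218]
cell_cap 0.97 [-0.1108  0.3434  0.0205]
cell_cap 0.76 [ 0.0073 -0.0676  0.071 ]
```

Emit:
{"fn": "arm_command", "kwargs": {
  "plan": [
    [[0.005, -0.001, -0.005, 0.5, 2.6, 0, 0.025], [0.005, -0.001, -0.0045, 0, 2, 0, 0.025], [0.003, 0, -0.004, 0, 0.5, 0, 0.025]]
  ]
}}

```text
t: 13.4
tool_pos: [0.5799, 0.0473, 0.0122]
tool_rot: [1.113, 1.255, -1.132]
contact_force: [-14.4, -15.7, 17.9]
opening: 0.0313
```

```bash
python3 - <<'E'
from h import *
a=get_image('scene')[190:310,180:420]
to(J(0,-.004,.0103),CAP,0)
print(invJ(ctrl.get_obs()['tool_pos']))
for n in('cell','cell_cap'):
    for d in mark_of('scene',n)[:2]: print(n,round(d['conf'],2),invJ(w('scene',d['at'])))
cv2.imwrite('pics/c8.png',cv2.resize(a,(800,400),interpolation=2)[:,:,::-1])
E
```

```text
t 13.45 pos [0.5798 0.0473 0.0122] F [ -9.8938 -15.8587  12.6058] open 0.03134151038959678
shift mm [ 1.9261 -1.3578 -0.4338] turn deg [0.2305 0.7518 0.2122]
[ 0.0014 -0.0044  0.0122]
cell 0.94 [0.005  0.0039 0.0591]
cell 0.91 [-0.2022  0.3183  0.0184]
cell_cap 0.77 [-0.1126  0.3426  0.0168]
cell_cap 0.59 [ 0.0048 -0.0754  0.063 ]
```

View pics/c8.png

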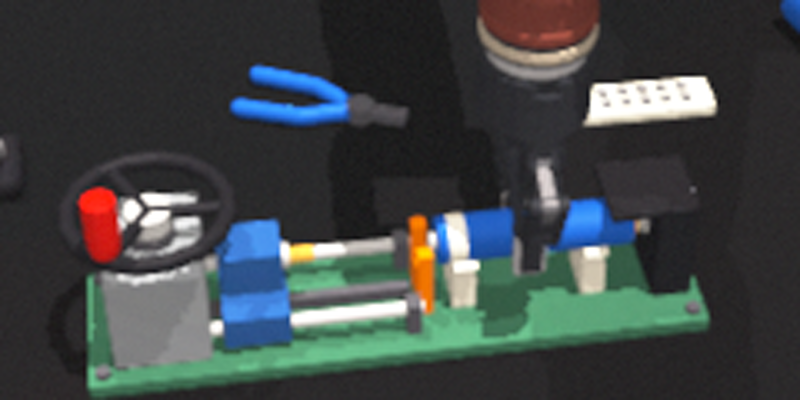

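The scene crop shows the cell level in both saddles under the hood, with its band end just behind the orange lip at (430,250). I relax it forward onto the lip before releasing.

Emit:
{"fn": "arm_command", "kwargs": {
  "plan": [
    [[0, -0.001, 0, 0.2, 0.5, 0, 0.025], [0, 0, 0, 0, 0, 0, 0.025], [0, 0, 0, 0, 0, 0, 0.025]]
  ]
}}

```text
t: 13.8
tool_pos: [0.5803, 0.0424, 0.0141]
tool_rot: [1.113, 1.249, -1.134]
contact_force: [0.4, 0.7, -3.6]
opening: 0.0309
```

```bash
python3 - <<'E'
from h import *
to(J(0,-.009,.0103),CAP,0)
print(invJ(ctrl.get_obs()['tool_pos']))
E
```

```text
t 13.8 pos [0.5803 0.0424 0.0141] F [ 0.4155  0.7059 -3.5646] open 0.03089139641098427
shift mm [ 3.7979 -1.2258 -0.4049] turn deg [0.0663 0.9544 0.1   ]
[ 0.0012 -0.0093  0.0141]
```

Emit:
{"fn": "arm_command", "kwargs": {
  "plan": [
    [[0.002, -0.001, 0, 0, 0.8, 0, 0.025], [0.002, 0, 0, 0, 0, 0, 0.025], [0.001, 0, 0, 0, 0, 0, 0.045], [0, 0, 0, 0, 0, 0, 0.06], [0, 0, 0, 0, 0, 0, 0.06], [0, 0, 0, 0, 0, 0, 0.06]]
  ]
}}

```text
t: 14.3
tool_pos: [0.5825, 0.0458, 0.0138]
tool_rot: [1.124, 1.259, -1.12]
contact_force: [-0.7, 0.2, 0.5]
opening: 0.0598
```

```bash
python3 - <<'E'
from h import *
to(J(0,-.009,.11),CAP,0)
for c in ('top','scene'):
    get_image(c)
    for n in('cell','cell_cap','lip'):
        for d in mark_of(c,n)[:2]: print(c,n,round(d['conf'],2),invJ(w(c,d['at'])))
E
```

```text
t 14.3 pos [0.5825 0.0458 0.0138] F [-0.695   0.1675  0.5298] open 0.05983537156607919
shift mm [-96.2417  -3.4187   2.9216] turn deg [ 0.3133  0.04   -0.2365]
top cell 0.74 [-0.2032  0.3182  0.0213]
top cell 0.56 [-0.0045 -0.0034  0.0626]
top cell_cap 0.69 [-0.1116  0.3437  0.0252]
top cell_cap 0.64 [ 0.0016 -0.0743  0.0651]
top lip 0.69 [ 0.0019 -0.0695  0.0698]
scene cell 0.79 [0.0041 0.0013 0.0647]
scene cell 0.71 [-0.2025  0.3208  0.021 ]
scene cell_cap 0.87 [ 0.0017 -0.0761  0.0636]
scene cell_cap 0.58 [-0.1148  0.3402  0.0193]
scene lip 0.91 [ 0.0029 -0.0701  0.0648]
```

Emit:
{"fn": "arm_command", "kwargs": {
  "plan": [
    [[-0.012, 0, 0, 0, 0, 0, 0.06], [-0.025, 0, 0, 0, 0, 0, 0.06], [-0.03, 0, 0, 0, 0, 0, 0.06], [-0.035, 0, 0, 0, 0, 0, 0.06], [-0.035, 0, 0.01, 0, 0, 0, 0.06], [-0.015, 0, 0.035, 0, 0, 0, 0.06], [0, 0, 0.035, 0, 0, 0, 0.06], [0, 0, 0.035, 0, 0, 0, 0.06], [0, 0, 0.02, 0, 0, 0, 0.06], [0, 0, 0, 0, 0, 0, 0.06]]
  ]
}}

```text
t: 15.53
tool_pos: [0.598, -0.0933, 0.1825]
tool_rot: [1.12, 1.254, -1.115]
contact_force: [0.2, 0.3, -0.3]
opening: 0.0598
```

```bash
python3 - <<'E'
from h import *
a=get_image('scene');b=get_image('top')
C=[]
for c in ('top','scene'):
    for n in('cell','cell_cap','carriage','wheel_axis','crank_grip'):
        for d in mark_of(c,n)[:2]: print(c,n,round(d['conf'],2),w(c,d['at']),invJ(w(c,d['at'])))
a=cv2.resize(a[210:310,190:410],(792,360),interpolation=2);b=cv2.resize(b[205:285,220:440],(660,240),interpolation=2)
C=np.zeros((600,792,3),np.uint8);C[:360]=a;C[360:,:660]=b
cv2.imwrite('pics/c9.png',C[:,:,::-1])
to([.6515,-.2215,.165],CAP,0)
E
```

```text
top cell 0.92 [0.5772 0.05   0.0611] [-0.001  -0.0014  0.0611]
top cell 0.8 [0.3419 0.3452 0.0197] [-0.2019  0.3182  0.0197]
top cell_cap 0.94 [0.4298 0.3801 0.023 ] [-0.1106  0.343   0.023 ]
top cell_cap 0.63 [ 0.5884 -0.0218  0.065 ] [ 0.0022 -0.074   0.065 ]
top carriage 0.47 [ 0.6034 -0.1096  0.0644] [ 0.0073 -0.1629  0.0644]
top wheel_axis 0.93 [ 0.6062 -0.1962  0.1098] [ 0.0004 -0.2493  0.1098]
scene cell 0.71 [0.5805 0.0505 0.0641] [ 0.0023 -0.0012  0.0641]
scene cell 0.6 [0.3398 0.3478 0.0209] [-0.2037  0.321   0.0209]
scene cell_cap 0.87 [ 0.5922 -0.0272  0.0633] [ 0.0053 -0.0798  0.0633]
scene cell_cap 0.82 [0.4264 0.3792 0.0218] [-0.1141  0.3425  0.0218]
scene carriage 0.9 [ 0.6    -0.1127  0.0602] [ 0.0036 -0.1657  0.0602]
scene crank_grip 0.46 [ 0.6501 -0.2201  0.1438] [ 0.0414 -0.2779  0.1438]
t 16.1333 pos [ 0.5972 -0.0891  0.1803] F [-0.2479  0.2565  0.1794] open 0.06004787175434029
shift mm [ 15.9962  37.0393 138.1677] turn deg [ 0.8399  0.1833 -0.335 ]
```

View pics/c9.png

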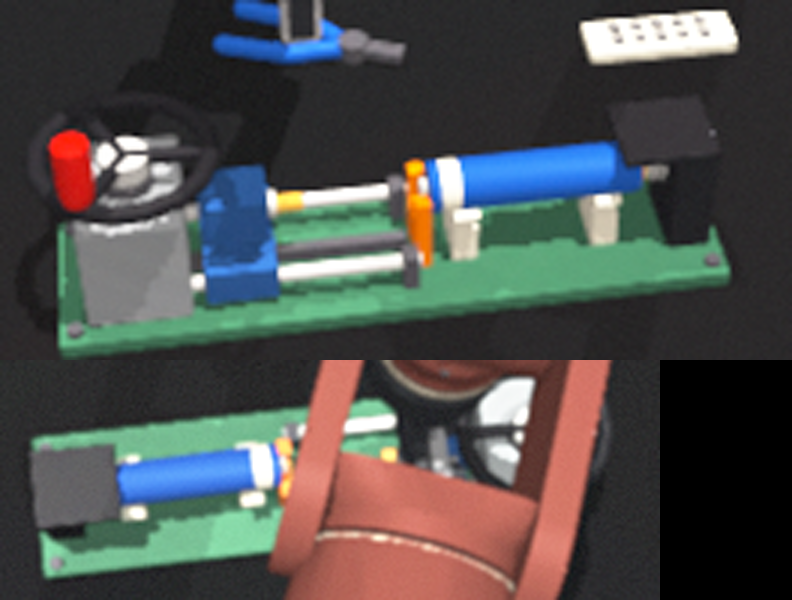

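The cell lies level and seated, with its band end against the orange lip (scene crop (430,180)) and its flat end on the contact (655,172). The red knob is at (72,170). I move to the crank.

Emit:
{"fn": "arm_command", "kwargs": {
  "plan": [
    [[0.002, 0.009, 0.034, 0, 0, 0, 0.05], [0.005, 0.009, 0.034, 0.4, 0, 0, 0.05], [0.005, 0.009, 0.034, 0.4, 0, 0, 0.05], [0.004, 0.007, 0.024, 0, 0, 0, 0.05], [0, 0, 0.01, 0, 0, 0, 0.05], [0, 0, 0, 0, 0, 0, 0.05]]
  ]
}}

```text
t: 16.63
tool_pos: [0.6499, -0.2219, 0.1643]
tool_rot: [1.124, 1.256, -1.118]
contact_force: [0.0, 0.5, -0.2]
opening: 0.0504
```

```bash
python3 - <<'E'
from h import *
get_image('scene')
to([.651,-.2212,.102],CAP,0)
for d in mark_of('scene','crank_grip')[:2]: print(round(d['conf'],2),w('scene',d['at']))
E
```

```text
t 16.6833 pos [ 0.6497 -0.2208  0.164 ] F [ 0.2256 -0.2009  0.0666] open 0.04984537898095673
shift mm [62.0491  0.8949  0.4379] turn deg [ 0.3676  0.0908 -0.3568]
0.6 [ 0.649  -0.2189  0.1412]
```

Emit:
{"fn": "arm_command", "kwargs": {
  "plan": [
    [[0.015, 0.001, 0, 0, 0, 0, 0.05], [0.02, 0, 0, 0, 0, 0, 0.05], [0.018, 0, 0, 0, 0, 0, 0.05], [0.01, 0, 0, 0, 0, 0, 0.05], [0.003, 0, 0, 0, 0, 0, 0.05], [0, 0, 0, 0, 0, 0, 0.05]]
  ]
}}

```text
t: 17.23
tool_pos: [0.6506, -0.2111, 0.0955]
tool_rot: [1.119, 1.26, -1.109]
contact_force: [0.3, 0.0, 0.9]
opening: 0.0499
```

Emit:
{"fn": "arm_command", "kwargs": {
  "plan": [
    [[0, 0, 0, 0, 0, 0, 0.02], [0, 0, 0, 0, 0, 0, 0.012], [0, 0, 0, 0, 0, 0, 0.012], [0, 0, 0, 0, 0, 0, 0.012], [0, 0, 0, 0, 0, 0, 0.012]]
  ],
  "squeeze": 40
}}

```text
t: 17.65
tool_pos: [0.6493, -0.2096, 0.0962]
tool_rot: [1.117, 1.263, -1.109]
contact_force: [-0.2, 0.3, -3.5]
opening: 0.0207
```

```bash
python3 - <<'E'
from h import *
to([.651,-.2212,.102],CAP,0)
o=ctrl.get_obs();d=o['tool_pos'][:2]-[.606,-.1965];print(d,np.hypot(*d),np.degrees(np.arctan2(d[1],d[0])))
E
```

```text
t 17.65 pos [ 0.6493 -0.2096  0.0962] F [-0.245   0.2725 -3.5462] open 0.020693444076206415
shift mm [-5.8322  0.2311 11.7678] turn deg [ 0.9713 -0.0156 -0.3358]
[ 0.0433 -0.0131] 0.04521977575317515 -16.77808804221101
```

The knob is held (20.7 mm), but the hand crept about 11 mm off its middle along the pads. I open, recentre and grip again.

Emit:
{"fn": "arm_command", "kwargs": {
  "plan": [
    [[0, 0, 0, 0, 0, 0, 0.035], [0, 0, 0, 0, 0, 0, 0.035], [-0.003, 0, 0.009, 0.5, 0, 0, 0.035], [-0.002, 0, 0.006, 0.4, 0, 0, 0.035], [-0.001, 0, 0, 0, 0, 0, 0.035], [0, 0, 0, 0, 0, 0, 0.035]]
  ]
}}

```text
t: 18.15
tool_pos: [0.6545, -0.2276, 0.1073]
tool_rot: [1.132, 1.247, -1.119]
contact_force: [-0.4, 0.5, -0.1]
opening: 0.0351
```

```bash
python3 - <<'E'
from h import *
get_image('scene')
to([.651,-.2212,.102],CAP,0)
E
```

```text
t 18.2 pos [ 0.6545 -0.2277  0.1074] F [ 0.4818 -0.2169  0.5941] open 0.03518233256338201
shift mm [ 5.3471 -2.8306 -6.8504] turn deg [-0.0506  0.2303 -0.7869]
```

Emit:
{"fn": "arm_command", "kwargs": {
  "plan": [
    [[0.004, -0.003, -0.005, 0, 0, -0.7, 0.035], [0.001, 0, 0, 0, 0, 0, 0.035], [0, 0, 0, 0, 0, 0, 0.02], [0, 0, 0, 0, 0, 0, 0.012], [0, 0, 0, 0, 0, 0, 0.012], [0, 0, 0, 0, 0, 0, 0.012]]
  ]
}}

```text
t: 18.7
tool_pos: [0.6507, -0.2227, 0.1023]
tool_rot: [1.124, 1.256, -1.129]
contact_force: [-0.3, -1.2, 0.3]
opening: 0.0204
```

```bash
python3 - <<'E'
from h import *
to([.651,-.2212,.102],CAP,0)
o=ctrl.get_obs();d=o['tool_pos'][:2]-[.606,-.1965];print(d,np.hypot(*d),np.degrees(np.arctan2(d[1],d[0])))
E
```

```text
t 18.7 pos [ 0.6507 -0.2227  0.1023] F [-0.3037 -1.162   0.2605] open 0.020399599174486284
shift mm [ 0.3048  0.4698 -1.443 ] turn deg [-0.0292  0.2861 -0.0129]
[ 0.0447 -0.0262] 0.051798650760227646 -30.365178648525212
```

```bash
cat > cr.py <<'E'
from h import *
import sys
n,step=int(sys.argv[1]),float(sys.argv[2])
o=ctrl.get_obs();p=o['tool_pos'];q=invJ(p)-[0,-.25,0];b=np.degrees(np.arctan2(-q[1],q[0]));r=np.hypot(*q[:2])
f=o['contact_force'];a=np.radians(YAW);fj=[f[0]*np.cos(a)+f[1]*np.sin(a),-f[0]*np.sin(a)+f[1]*np.cos(a)]
br=np.radians(b);tang=np.array([-np.sin(br),-np.cos(br)]);rad=np.array([np.cos(br),-np.sin(br)])
print('t %.2f beta %.1f r %.4f z %.4f Ftan %.1f Frad %.1f Fz %.1f open %.4f'%(o['t'],b,r,p[2],tang@fj,rad@fj,f[2],o['opening']))
to(p,CAP,0)
B=np.radians(b+step*np.arange(n+1));P=.05*np.c_[np.cos(B),np.sin(B)];P[0]*=r/.05
print((np.diff(P,axis=0)*1000).round(1).tolist())
E
python3 cr.py 7 18
```

```text
t 18.70 beta 36.3 r 0.0517 z 0.1023 Ftan 1.2 Frad 0.3 Fz 0.3 open 0.0204
t 18.7 pos [ 0.6507 -0.2227  0.1023] F [-0.3037 -1.162   0.2605] open 0.020399599174486284
shift mm [0. 0. 0.] turn deg [-0.0292  0.2861 -0.0129]
[[-12.5, 10.0], [-14.0, 7.0], [-15.5, 2.4], [-15.4, -2.5], [-13.9, -7.2], [-11.0, -11.1], [-7.0, -14.0]]
```

Emit:
{"fn": "arm_command", "kwargs": {
  "plan": [
    [[0, -0.0125, 0.01, 0, 0.2, 0, 0.012], [0, -0.014, 0.007, 0, 0, 0, 0.012], [0, -0.0155, 0.0024, 0, 0, 0, 0.012], [0, -0.0154, -0.0025, 0, 0, 0, 0.012], [0, -0.014, -0.007, 0, 0, 0, 0.012], [0, -0.011, -0.011, 0, 0, 0, 0.012], [0, -0.007, -0.014, 0, 0, 0, 0.012]]
  ]
}}

```text
t: 19.28
tool_pos: [0.5682, -0.2379, 0.1024]
tool_rot: [1.11, 1.207, -1.128]
contact_force: [-4.4, -9.4, 3.5]
opening: 0.0204
```

```bash
python3 cr.py 8 18
```

```text
t 19.28 beta 139.0 r 0.0556 z 0.1024 Ftan -3.1 Frad 9.9 Fz 3.5 open 0.0204
t 19.2833 pos [ 0.5682 -0.2379  0.1024] F [-4.4421 -9.4173  3.4576] open 0.020409814370276107
shift mm [0. 0. 0.] turn deg [-0.1076  2.5541 -1.4857]
[[-4.1, -16.9], [-3.8, -15.2], [1.1, -15.6], [5.9, -14.5], [10.1, -12.0], [13.3, -8.3], [15.2, -3.8], [15.6, 1.1]]
```

Emit:
{"fn": "arm_command", "kwargs": {
  "plan": [
    [[0, -0.001, -0.017, 0, 1.3, -0.8, 0.012], [0, -0.003, -0.0155, 0, 1.2, -0.7, 0.012], [0, 0.001, -0.0156, 0, 0, 0, 0.012], [0, 0.0055, -0.0145, 0, 0, 0, 0.012], [0, 0.01, -0.012, 0, 0, 0, 0.012], [0, 0.013, -0.0085, 0, 0, 0, 0.012], [0, 0.015, -0.004, 0, 0, 0, 0.012]]
  ]
}}

```text
t: 19.87
tool_pos: [0.5902, -0.156, 0.1023]
tool_rot: [1.115, 1.251, -1.152]
contact_force: [-3.1, -2.5, 1.4]
opening: 0.0206
```

```bash
python3 cr.py 8 18
```

```text
t 19.87 beta -104.5 r 0.0438 z 0.1023 Ftan -3.8 Frad -1.2 Fz 1.4 open 0.0206
t 19.8667 pos [ 0.5902 -0.156   0.1023] F [-3.0964 -2.5122  1.3522] open 0.020576427733040956
shift mm [0. 0. 0.] turn deg [-0.5952  1.0254  0.776 ]
[[14.0, -7.5], [15.3, 3.4], [13.5, 7.9], [10.4, 11.7], [6.2, 14.3], [1.5, 15.6], [-3.4, 15.3], [-7.9, 13.5]]
```

Emit:
{"fn": "arm_command", "kwargs": {
  "plan": [
    [[0, 0.014, -0.0065, -0.3, 0.5, 0.4, 0.012], [0, 0.0153, 0.002, -0.3, 0.5, 0.4, 0.012], [0, 0.0135, 0.007, 0, 0, 0, 0.012], [0, 0.0105, 0.011, 0, 0, 0, 0.012], [0, 0.0065, 0.014, 0, 0, 0, 0.012], [0, 0.0015, 0.0155, 0, 0, 0, 0.012], [0, -0.003, 0.0153, 0, 0, 0, 0.012]]
  ]
}}

```text
t: 20.45
tool_pos: [0.6534, -0.2137, 0.1023]
tool_rot: [1.106, 1.265, -1.137]
contact_force: [-5.2, 5.3, 3.7]
opening: 0.0204
```

```bash
python3 cr.py 3 14; python3 - <<'E'
from h import *
for c in ('scene','top'):
    a=get_image(c)
    for n in ('carriage','cell_cap','lip'):
        for d in mark_of(c,n)[:2]: print(c,n,round(d['conf'],2),invJ(w(c,d['at'])))
E
```

```text
t 20.45 beta 25.8 r 0.0504 z 0.1023 Ftan -3.3 Frad -6.6 Fz 3.7 open 0.0204
t 20.45 pos [ 0.6534 -0.2137  0.1023] F [-5.15    5.2977  3.6941] open 0.020434543955155794
shift mm [0. 0. 0.] turn deg [0.3769 0.6131 0.8644]
[[-7.0, 10.1], [-8.9, 8.3], [-10.6, 5.9]]
scene carriage 0.57 [ 0.0037 -0.1059  0.0612]
scene cell_cap 0.58 [-0.1139  0.3423  0.0173]
scene lip 0.77 [ 0.0034 -0.0692  0.0616]
scene lip 0.75 [ 0.1628 -0.023   0.0015]
top carriage 0.75 [ 0.002  -0.1     0.0602]
top cell_cap 0.88 [ 0.0023 -0.0739  0.0676]
top cell_cap 0.56 [-0.1098  0.3435  0.0205]
top lip 0.76 [ 0.0008 -0.0722  0.0669]
```

```bash
python3 - <<'E'
from h import *
a=get_image('scene')[235:295,250:350];b=get_image('top')[215:260,290:380]
a=cv2.resize(a,(600,360),interpolation=2);b=cv2.resize(b,(480,240),interpolation=2)
def mk(im,cam,P,o,s,c):
    u=(pix(cam,P)-o)*s;cv2.circle(im,tuple(int(v) for v in u),2,c,-1)
for y in (-.072,-.077,-.08,-.085,-.09,-.1):
    c=(255,0,255) if y in(-.072,-.1) else (0,255,255)
    mk(a,'scene',J(0,y,.066),[250,235],6,c);mk(b,'top',J(0,y,.066),[290,215],5.333,c)
C=np.zeros((600,600,3),np.uint8);C[:360]=a;C[360:,:480]=b
cv2.imwrite('pics/c10.png',C[:,:,::-1])
E
```

```text
(no output)
```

View pics/c10.png

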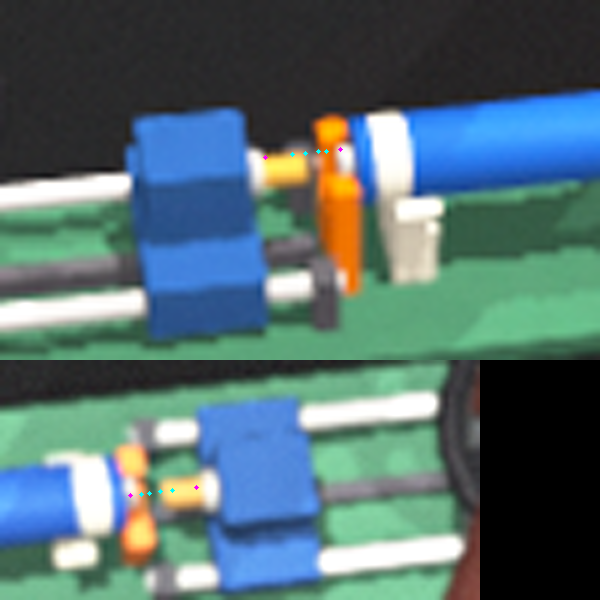

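The crop shows the brass probe tip at scene (307,170) / top (161,490), both giving y≈-85 mm, with the cap at -72. That leaves a gap of about 12 mm, about 70° of winding. I wind roughly 48° first.

Emit:
{"fn": "arm_command", "kwargs": {
  "plan": [
    [[0, -0.0065, 0.01, 0, 0.3, 0.4, 0.012], [0, -0.0085, 0.0085, 0.3, 0.3, 0.4, 0.012], [0, -0.0105, 0.0065, 0, 0, 0, 0.012], [0, -0.0115, 0.004, 0, 0, 0, 0.012]]
  ]
}}

```text
t: 21.28
tool_pos: [0.6317, -0.2459, 0.1024]
tool_rot: [1.13, 1.234, -1.104]
contact_force: [8.8, -7.7, -5.5]
opening: 0.0208
```

```bash
python3 cr.py 3 6
```

```text
t 21.28 beta 68.6 r 0.0554 z 0.1024 Ftan -4.2 Frad 10.9 Fz -5.5 open 0.0208
t 21.2833 pos [ 0.6317 -0.2459  0.1024] F [ 8.7769 -7.6627 -5.5042] open 0.020772792738531907
shift mm [0. 0. 0.] turn deg [ 0.3787  0.6042 -1.7257]
[[-6.9, -3.3], [-5.1, 1.1], [-5.2, 0.6]]
```

Emit:
{"fn": "arm_command", "kwargs": {
  "plan": [
    [[0, -0.006, -0.002, 0, 0.3, -0.8, 0.012], [0, -0.006, 0, 0, 0.3, -0.8, 0.012]]
  ]
}}

```text
t: 21.45
tool_pos: [0.6222, -0.2506, 0.1024]
tool_rot: [1.12, 1.245, -1.119]
contact_force: [4.9, -2.5, -5.3]
opening: 0.0209
```

```bash
python3 cr.py 2 6
```

```text
t 21.45 beta 79.5 r 0.0561 z 0.1024 Ftan -4.0 Frad 3.8 Fz -5.3 open 0.0209
t 21.45 pos [ 0.6222 -0.2506  0.1024] F [ 4.9433 -2.4807 -5.3116] open 0.020898015677286996
shift mm [0. 0. 0.] turn deg [ 0.3382  0.6922 -0.6465]
[[-6.3, -5.3], [-5.2, 0.1]]
```

Emit:
{"fn": "arm_command", "kwargs": {
  "plan": [
    [[0, -0.0045, -0.001, 0, 0, 0, 0.012], [0, -0.0045, -0.001, 0, 0, 0, 0.012]]
  ]
}}

```text
t: 21.62
tool_pos: [0.6152, -0.2528, 0.1024]
tool_rot: [1.118, 1.236, -1.118]
contact_force: [4.7, -7.4, -4.3]
opening: 0.0207
```

```bash
python3 cr.py 2 6
```

```text
t 21.62 beta 86.9 r 0.0566 z 0.1024 Ftan -3.5 Frad 8.0 Fz -4.3 open 0.0207
t 21.6167 pos [ 0.6152 -0.2528  0.1024] F [ 4.7391 -7.3615 -4.3181] open 0.020688878955711736
shift mm [0. 0. 0.] turn deg [ 0.3417  1.0983 -0.9881]
[[-5.6, -6.6], [-5.2, -0.5]]
```

Emit:
{"fn": "arm_command", "kwargs": {
  "plan": [
    [[0, -0.0045, -0.002, 0, 0.3, -0.3, 0.012], [0, -0.003, -0.001, 0, 0, 0, 0.012]]
  ]
}}

```text
t: 21.78
tool_pos: [0.609, -0.2538, 0.1024]
tool_rot: [1.116, 1.234, -1.119]
contact_force: [6.8, -4.6, -5.1]
opening: 0.0205
```

```bash
python3 cr.py 2 6
```

```text
t 21.78 beta 93.2 r 0.0569 z 0.1024 Ftan -6.6 Frad 5.0 Fz -5.1 open 0.0205
t 21.7833 pos [ 0.609  -0.2538  0.1024] F [ 6.8361 -4.621  -5.1301] open 0.020544140706930804
shift mm [0. 0. 0.] turn deg [ 0.3606  1.2402 -0.9799]
[[-4.8, -7.5], [-5.1, -1.1]]
```

The tangential force jumped from 3.5 to 6.6 N, which is where the probe should touch. I stop and let go.

Emit:
{"fn": "arm_command", "kwargs": {
  "plan": [
    [[0, 0, 0, 0, 0, 0, 0.024], [0, 0, 0, 0, 0, 0, 0.035], [0, 0, 0, 0, 0, 0, 0.05], [0, 0, 0, 0, 0, 0, 0.05], [0, 0, 0, 0, 0, 0, 0.05]]
  ]
}}

```text
t: 22.2
tool_pos: [0.6085, -0.2503, 0.1026]
tool_rot: [1.118, 1.24, -1.115]
contact_force: [-0.0, 0.7, 0.5]
opening: 0.05
```

```bash
python3 cr.py 1 6; python3 - <<'E'
from h import *
for c in ('scene','top'):
    get_image(c)
    for n in ('carriage','cell','cell_cap','lip','crank_grip'):
        for d in mark_of(c,n)[:2]:
            q=invJ(w(c,d['at']))
            if abs(q[0])<.1: print(c,n,round(d['conf'],2),q)
E
```

```text
t 22.20 beta 93.5 r 0.0535 z 0.1026 Ftan -0.0 Frad -0.7 Fz 0.5 open 0.0500
t 22.2 pos [ 0.6085 -0.2503  0.1026] F [-0.0063  0.6899  0.5274] open 0.05000716045313887
shift mm [0. 0. 0.] turn deg [ 0.4799  0.9169 -0.9279]
[[-5.0, -4.1]]
scene carriage 0.82 [ 0.0027 -0.0966  0.064 ]
scene cell 0.96 [0.0034 0.0011 0.0612]
scene cell_cap 0.96 [ 0.0078 -0.0764  0.0597]
scene lip 0.7 [ 0.0019 -0.0692  0.0635]
scene crank_grip 0.73 [-0.0009 -0.2503  0.1047]
top carriage 0.84 [ 0.0011 -0.0853  0.0616]
top carriage 0.45 [ 0.0051  0.0014 -0.0003]
top cell 0.69 [-0.0013 -0.0016  0.0633]
top lip 0.95 [-0.001  -0.0712  0.0667]
```

Emit:
{"fn": "arm_command", "kwargs": {
  "plan": [
    [[-0.01, 0, 0, 0, 0, 0, 0.05], [-0.02, 0, 0, 0, 0, 0, 0.05], [-0.03, 0, 0, 0, 0, 0, 0.05], [-0.03, 0, 0, 0, 0, 0, 0.05], [-0.03, 0, 0, 0, 0, 0, 0.05], [0, -0.03, 0, 0, 0, 0, 0.05], [0, -0.035, 0, 0, 0, 0, 0.05], [0, -0.035, 0, 0, 0, 0, 0.05], [0, 0, 0, 0, 0, 0, 0.05]]
  ]
}}

```text
t: 23.55
tool_pos: [0.5043, -0.2609, 0.2318]
tool_rot: [1.114, 1.239, -1.114]
contact_force: [0.9, -0.2, -0.3]
opening: 0.0503
```

```bash
python3 - <<'E'
from h import *
o=ctrl.get_obs();print(o['t'],o['tool_pos'],o['contact_force'])
a=get_image('scene')[235:295,250:390];b=get_image('top')[215:265,230:380]
for c in ('scene','top'):
    for n in ('carriage','cell','cell_cap','lip'):
        for d in mark_of(c,n)[:2]:
            q=invJ(w(c,d['at']))
            if abs(q[0])<.1: print(c,n,round(d['conf'],2),q)
a=cv2.resize(a,(784,336),interpolation=2);b=cv2.resize(b,(784,261),interpolation=2)
cv2.imwrite('pics/c11.png',np.vstack([a,b])[:,:,::-1])
E
```

```text
23.55 [ 0.5043 -0.2609  0.2318] [ 0.8592 -0.2164 -0.2684]
scene cell 0.94 [ 0.0036 -0.0007  0.0631]
scene cell_cap 0.94 [ 0.0033 -0.0765  0.0584]
scene lip 0.8 [ 0.0011 -0.0697  0.0634]
top carriage 0.86 [ 0.0044 -0.0877  0.0616]
top cell 0.73 [-0.0043 -0.0042  0.0616]
top cell_cap 0.61 [-0.0008 -0.0713  0.0669]
top lip 0.82 [ 0.0024 -0.0699  0.0642]
```

View pics/c11.png

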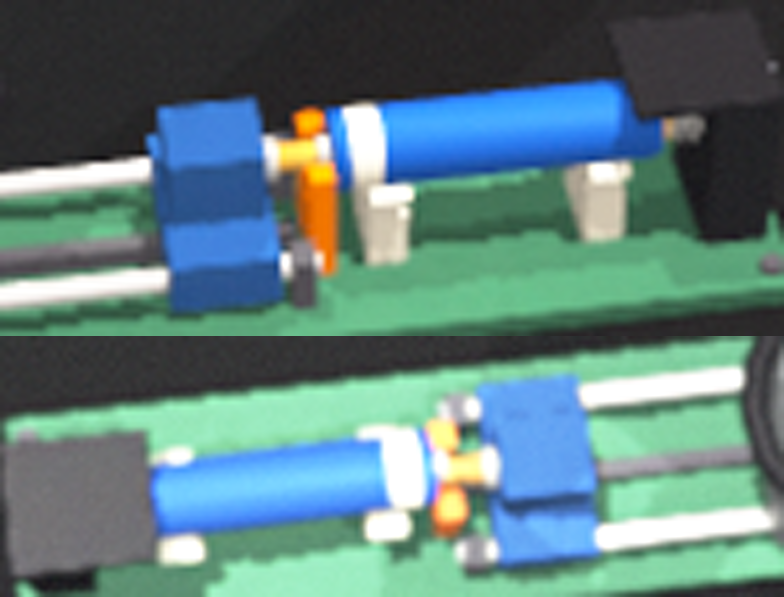

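The last crop shows the probe in the lip's slot touching the cap, at scene crop (310,150) / top crop (445,465). The cell is level with its shoulder at the lip, and the gripper is clear of everything. I hand the job in.

```bash
python3 -c "
from h import *
print(finish_job(),ctrl.get_obs()['t'])"
```

```text
the job is handed in; nothing more can be done
the job is handed in; nothing more can be done
```

I seated the cell in the jig with its shoulder at the lip, then wound the handwheel clockwise until I felt the probe on the cap. I stopped there, let go and handed the job in at about t = 24 s; no verdict was reported.

**What I did:** I took the smaller blue cell from the rack and tilted it in under the hood. I pushed it back against the spring to about 20 N, lowered it behind the lip and let it settle forward before releasing. The wheel went round about 417° until the crank force rose from 3.5 N to 6.6 N.

**Last checks:**
- **Seating:** the final pictures show the cell level, and the position marks put it on its seat to within their accuracy of about 4 mm, which cannot prove the 2 mm limit.
- **Shove-back:** the wheel turned only about 1.1 mm of travel after the last reading without contact, so the shove-back should be under 2 mm.
- **Probe force:** not measured directly. I infer roughly 14–16 N from the force at the crank.
- **Clear of everything:** the tool read about zero force and the arm had moved away from the jig.

**What disagreed or failed:**
- **Tool height:** the reported tool position reads about 25 mm lower than the real fingertips. My first grip therefore closed on top of the cell; I trusted the cameras and regripped.
- **Crank:** my first grip on it was about 11 mm off-centre, so I redid it.
- **Spring push:** the first push slipped back, and I repeated it.

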